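# Pack a matched pair of bearing rings and latch the transport case

## Robot

A 6-joint arm with a two-finger parallel gripper is mounted at the origin on a cart in front of the work surface, level with it; the furniture and walls round the work are solid. World frame = base frame: x ahead of the robot, y to its left, z up, the work surface at z = 0. Lengths are in m, angles in rad, forces in N, time in s.
With the tool pointing down it reaches from about 0.425 to 0.95 m from the base axis. Payload 3.5 kg.
Tool frame: the origin (TCP) lies midway between the tips of the shut fingers; the grasp point (between the pads) lies 19 mm behind it; z points along the fingers, y is the line along which they close (so a half turn about z gives the same grasp; the last joint's range is limited). The gripper opens to 85 mm and grips with 20 to 120 N. Pads are 22 mm wide; open, the fingers measure 114 mm over their backs; the gripper's body (76 mm by 85 mm) begins 54 mm behind the grasp point. The pads swing forward as they close: fully open they stand 13 mm farther back than shut.
Start: joints at [1.049, 0.286, 1.577, -0, 1.279, -0.15], TCP at [0.245, 0.629, 0.231] pointing down, gripper open.
Joint ranges: [-2.77, 2.77], [-0.9, 2.22], [0.21, 2.48], [-1.53, 4.67], [0.24, 2.81], [-2.84, 2.84]. Speed limits (rad/s): [2.79, 2.79, 3.14, 3.14, 3.14, 3.14].

## Interface

Orientations are given as a unit quaternion [x, y, z, w].
In Python, from plant import ctrl gives the robot as it stands.
- The arm moves only by the tool arm_command, never from a script. Its argument "steps" is one flat list of numbers, 5 for each row, row after row: the opening in per cent of the stroke, from 0 (shut) to 100 (fully open), then the shift along the tool's x, y, z each as a share of 25 mm, from -1 to 1, then the turn about the tool's z as a share of 0.1 rad, from -1 to 1. In form: [grip, tx, ty, tz, spin, grip, tx, ty, tz, spin, ...]. A call has 1 to 8 rows; each row shifts and turns the commanded pose from where the row before left it, along the tool's axes as they then stand; what a row does not reach is not made up. A row lasts 1/12 s, in which the tool goes at most 41.7 mm and 7.16 degrees, less where a joint would pass 70% of its speed; a pose out of reach is approached as far as the arm can. A call with a number of a shift or a turn outside -1 to 1 is refused whole. A call with a gripper value outside its range is refused whole. The fingers move at their own pace and stop on an object; "squeeze" is the grip in N (left out, the last holds). Time passes only in rows, so rows that do not move let the fingers close. It gives the time, the measured TCP pose, the force, the opening and the grip force at its end, in the units of the state.
- ctrl.get_state(): the state, without advancing time (a new reading comes with each control period).
- ctrl.read_camera(name): name is "side" or "top" or "wrist"; returns the picture (420x560x3 uint8, red, green, blue); there is no depth.
- ctrl.camera_model(name): a dict with "intrinsics" (3x3 intrinsics, pixels), "rvec" (rotation vector, rad) and "tvec" (3), from world to camera coordinates, as OpenCV has them. Camera axes: x right, y down, z forward; pixel columns grow to the right and rows downward; lengths in m; the calibration is good to about 2 mm. A picture is of the moment at which its call begins: read the wrist's pose just before it. camera_model takes no time and is no camera call; for the wrist camera it gives the pose at the moment of the call.
- ctrl.sign_off(): hands the job in; it is judged then, once.
The state is a dict: "time": time; "qpos": joint angles; "dq": joint speeds; "joint_efforts": joint torques, N m; "eef_pos": TCP position; "tcp_rot": TCP orientation; "contact_force": force on the tool from outside, world axes, zero at the start; "wrist_torque": the same for the moment, N m; "opening": opening from 0.0 (shut) to 1.0 (fully open); "finger_force": force on a finger pad.
Only numpy, scipy, OpenCV 4.12 (cv2) and the standard library are available. Lean on these libraries where they do the work, as an engineer would, in place of code of your own. Each camera call takes 0.05 s, during which the arm holds its last target. There are 200 camera calls.

## Task

Pack the two matched bearing rings for dispatch: set them down gently (do not drop them) in the open transport case as one neat stack, the first flat on the middle of the yellow bed plate and the second squarely on top of it. Then shut the lid, swing the draw latch's strap up against the lid so that its T-bar lies behind the two horns of the keeper, and press the lever down until it snaps over centre and clamps the lid. Leave the caliper and the micrometer where they lie.

Things in the scene. Friction and masses are not known exactly. Their poses are not given: they have to be found in the camera images.
- ring_a_center (a point): one of two alike steel bearing rings lying flat: outer diameter 58 mm, bore about 42 mm, 15 mm thick, 0.16 kg; point at its centre, half-way up (7.5 mm above its underside). Either ring may be the lower one. Grasp it across the outer diameter.
- ring_b_center (a point): the other bearing ring, same size, same kind of point
- case: green transport case with aluminium rims, fixed; origin: centre of its underside on the bench; x from its front (latch, facing the robot) to its back (hinges), y to its left, z up. Body 150 (x) x 220 (y) x 95 mm high, walls 4 mm, 133 mm high with the lid shut. Inside, foam 46 mm above the bench carries the yellow round bed plate; a foam strip at the back (x +46 to +70 mm) is 76 mm high
- bed (a point): centre of the upper face of the yellow bed plate (diameter 86 mm), 50 mm above the bench, 15 mm in front of the case's middle. Inside, 101 mm are free to its left and right, 56 mm to the front wall, 61 mm to the foam strip. The walls' rim is 45 mm above this face. A foam pad under the shut lid ends 4 mm above a proper stack
- lid (a joint): lid hinge, rad: 0 shut, grows as the lid opens; starts at 1.36 to 1.44 (nearly upright) and stays there by friction. Tipped forward below about 1.15 it sinks shut by itself, slowed by a damper, within about 2 s
- lid_hinge (a point): centre of the lid's hinge line, which runs along the case's y at the top of its back wall, 95 mm above the bench
- lid_front (a point): middle of the outside of the lid's front skirt (lid: a tray 150 mm deep, 220 wide, skirt 38 high). Shut, it lies 150 mm in front of the hinge and 19 mm above it. Lid open: the skirt is on top, facing up, and the lid's outer face looks away from the robot, 19 mm behind this point: push that face towards the robot. Keeper horns stand on the skirt within 22 mm of the middle
- keeper (a point): keeper on the lid's front skirt: two upturned hooks (horns) 13 to 22 mm left and right of the middle. Point between them where the T-bar's axis lies when seated, 6 mm out from the skirt (lid's x: negative = away from the case), 112 mm above the bench with the lid shut. Seat floor 3 mm below it; lips 10 to 14 mm out from the skirt, rising 3 mm above it
- t_bar (a point): centre of the T-bar, a rod 46 mm wide, 6 mm thick, on the end of the 19 mm wide strap, whose hinge on the lever lies 64 mm away. At the start it leans to the robot, resting on the opened lever, T-bar 115 to 130 mm above the bench. Pushed to the case it swings up past vertical and rests by gravity on the lid's skirt 6 to 11 mm above its seat; it sinks in behind the lips as the lever is lowered
- latch_lever (a joint): latch lever, rad: 0 snapped shut (hanging down the case's front), grows as it swings out and up; 1.17 with its tip level with the pivot. Starts at 1.88 to 2.08 and stays where it is left by friction. With the T-bar hooked, a push of 2 to 5 N on the tip lowers it; it passes over centre at about 0.48 and snaps shut by itself from about 0.35
- lever_pivot (a point): middle of the lever's pivot axis, which runs along the case's y: 16 mm in front of the case's front face, 62 mm above the bench
- lever_tip (a point): middle of the lever's free end, a red rolled edge 40 mm wide, 6 mm thick, 50 mm from the pivot; the lever flares away from the case, so shut it lies 19 mm further out and 46 mm lower than the pivot (16 mm above the bench). Press it from above and follow its arc out, down and at last in towards the case
- latch_strap (a joint): strap's hinge on the lever, rad: 0 when latched, at most 2.4 (strap resting on the opened lever). The strap stands vertical when it equals joint latch_lever; greater: leaning out towards the robot; smaller: leaning against the lid
- latch_spring (a joint): stretch of the strap's springs, m: 0 slack, 4.5 N per mm; about 0.003 when the latch is hooked and snapped shut
- caliper: steel sliding caliper lying on the bench, 230 x 74 x 14 mm; bystander
- micrometer: micrometer lying on the bench, 152 x 57 x 14 mm; bystander

How it is judged:
By the outcome, as a careful person would: the job done as asked, in the order asked, and still so for the second after the job is handed in, with the robot touching nothing.
It also fails if it takes over 72 s, if anything falls off the work surface, if the arm or the gripper's body presses on something with over 40 N, if the wrist force passes 120 N, or if a joint passes its speed limit or range.

## Working session

There is one attempt and no reset: what is moved stays moved. The work goes in short steps, Python scripts to look and compute and a tool call to move; the robot and the scene stay as the last step left them, time stands still between calls to the robot, and variables do not carry over. Pictures are saved under pics/ and viewed, at most 10 in all, crops included, and the job is handed in when it is done.

Besides the shell and the picture viewer there is one more tool, called after "Call:" by a JSON object that holds its "op" and its "data". arm_command: Moves the arm, as the interface text tells. Its arguments: {"type":"object","properties":{"steps":{"type":"array","items":{"type":"number"}},"squeeze":{"type":"number"}},"required":["steps"]}

```bash
mkdir -p pics; ls; python3 - <<'E'
from plant import ctrl
import cv2,numpy as np
for n in ("top","side"):
    m=ctrl.camera_model(n);print(n,m)
    cv2.imwrite(f"pics/{n}0.png",ctrl.read_camera(n)[:,:,::-1])
print(ctrl.get_state())
E
```

```text
pics
top {'intrinsics': array([[456.38353212,   0.        , 281.05420074],
       [  0.        , 456.38353212, 210.59485505],
       [  0.        ,   0.        ,   1.        ]]), 'rvec': array([ 2.23169475, -2.17487868,  0.05516925]), 'tvec': array([-0.06552159,  0.5227255 ,  1.43208561])}
side {'intrinsics': array([[428.53709351,   0.        , 280.42149376],
       [  0.        , 428.53709351, 210.9133686 ],
       [  0.        ,   0.        ,   1.        ]]), 'rvec': array([ 2.35885160e+00, -6.21604814e-02,  9.12711139e-04]), 'tvec': array([-0.51601266,  0.05862548,  1.25638042])}
{'time': 0.1, 'qpos': array([ 1.04901722e+00,  2.87093534e-01,  1.57803114e+00, -1.05778146e-05,
        1.27859472e+00, -1.49997216e-01]), 'dq': array([-0.00126437, -0.00115168, -0.00165927,  0.00118953,  0.00245494,
       -0.00017942]), 'joint_efforts': array([ 1.37152874e-03, -4.07298303e+01, -2.93698704e+01, -1.49277221e-04,
        3.37111567e-03, -5.45309547e-06]), 'eef_pos': array([0.24488579, 0.62837603, 0.23007423]), 'tcp_rot': array([ 1.84820595e-01,  9.82771701e-01, -1.00561459e-03, -3.45714586e-04]), 'contact_force': array([-0.12445506, -0.81063854, -0.35590856]), 'wrist_torque': array([0.0342337 , 0.02632867, 0.08765129]), 'finger_force': 0.0, 'opening': 0.9961842779903124}
```

View pics/top0.png

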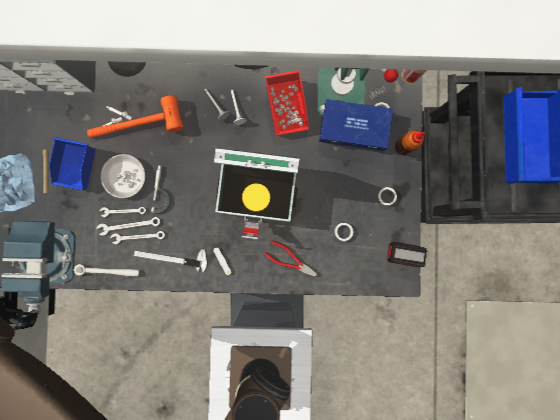

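View pics/side0.png

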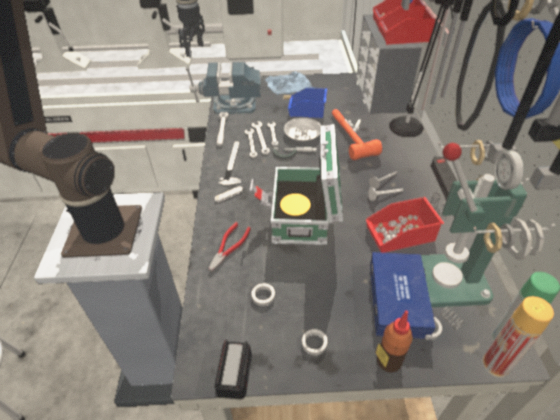

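The top view shows rings at about (344,232) and (388,196), the yellow bed at (256,197), the case rim at x 217-297 and the red latch lever at (251,230). The lid is open at the back.

```bash
cat > h.py <<'E'
from plant import ctrl
import cv2,numpy as np
from scipy.spatial.transform import Rotation as R
def world(m,uv,z,axis=2):
    K=m['intrinsics'];Rm=cv2.Rodrigues(m['rvec'])[0];C=-Rm.T@m['tvec']
    d=Rm.T@np.linalg.solve(K,np.r_[uv,1.]);return C+d*(z-C[axis])/d[axis]
def pix(m,p):
    return cv2.projectPoints(np.float64(p).reshape(-1,1,3),m['rvec'],m['tvec'],m['intrinsics'],None)[0].reshape(-1,2)
def need(p,yaw=None):
    """shares of 25mm in tool axes from present TCP to world point p"""
    s=ctrl.get_state();r=R.from_quat(s['tcp_rot'])
    return (r.inv().apply(np.array(p)-s['eef_pos'])/0.025).round(2)
def yaw():
    """world direction angle of tool x and y"""
    M=R.from_quat(ctrl.get_state()['tcp_rot']).as_matrix()
    return np.arctan2(M[1,0],M[0,0]),np.arctan2(M[1,1],M[0,1])
E
python3 - <<'E'
from h import *
for n,rs in (("top",((344,232),(388,196))),("side",((263,295),(314,343)))):
    im=cv2.imread(f"pics/{n}0.png");m=ctrl.camera_model(n)
    hsv=cv2.cvtColor(im,cv2.COLOR_BGR2HSV)
    y=cv2.inRange(hsv,(22,150,120),(35,255,255))
    k,l,st,ce=cv2.connectedComponentsWithStats(y)
    for i in range(1,k):
        if st[i,4]>150: print(n,"yellow",st[i],ce[i],world(m,ce[i],.05).round(4))
    for c in rs:
        w=im[c[1]-18:c[1]+19,c[0]-18:c[0]+19]
        g=cv2.cvtColor(w,cv2.COLOR_BGR2GRAY);b=(g>130).astype(np.uint8)
        k,l,st,ce=cv2.connectedComponentsWithStats(b);i=1+np.argmax(st[1:,4])
        cn=max(cv2.findContours((l==i).astype(np.uint8),0,1)[0],key=len)
        (ex,ey),ax,an=cv2.fitEllipse(cn)
        u=(ex+c[0]-18,ey+c[1]-18);print(n,"ring",u,ax,world(m,u,.0075 if n=='side' else .012).round(4))
im=cv2.imread("pics/top0.png")[140:250,200:310];cv2.imwrite("pics/t_case.png",cv2.resize(im,(660,660),interpolation=cv2.INTER_CUBIC)[:600])
s=cv2.imread("pics/side0.png")[115:255,235:355];cv2.imwrite("pics/s_case.png",cv2.resize(s,(514,600),interpolation=cv2.INTER_CUBIC))
a=cv2.resize(im[:100],(400,364),interpolation=cv2.INTER_CUBIC);b=cv2.resize(s,(400,467),interpolation=cv2.INTER_CUBIC)
o=np.zeros((467,800,3),np.uint8);o[:364,:400]=a;o[:,400:]=b;cv2.imwrite("pics/both.png",o)
E
```

```text
top yellow [242 183  28  28 623] [255.59550562 196.83467095] [0.563  0.0277 0.05  ]
top ring (343.46856117248535, 231.33370780944824) (17.338903427124023, 18.454744338989258) [ 0.4638 -0.2508  0.012 ]
top ring (387.27600860595703, 195.6778450012207) (17.108423233032227, 17.34882164001465) [ 0.5803 -0.3876  0.012 ]
side ring (262.8612403869629, 293.0031490325928) (22.134645462036133, 24.15958023071289) [ 0.461  -0.2474  0.0075]
side ring (314.25851249694824, 341.0911178588867) (24.14860725402832, 26.276121139526367) [ 0.5776 -0.3859  0.0075]
```

View pics/both.png

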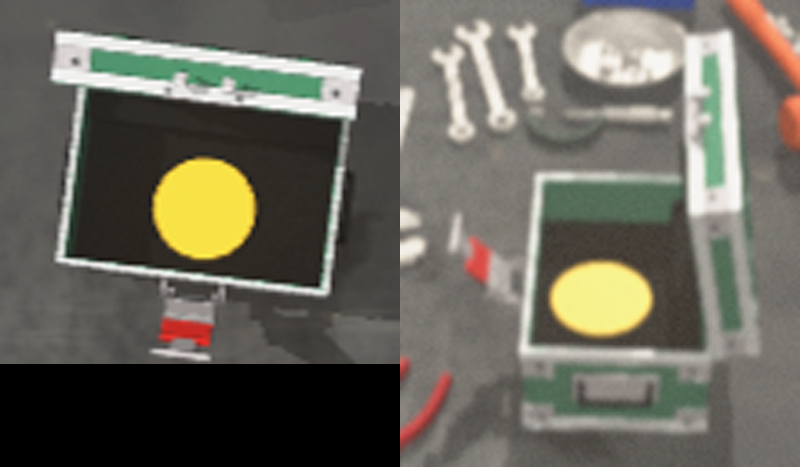

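```bash
python3 - <<'E'
from h import *
m=ctrl.camera_model("top");f=400/110
P=lambda x,y,z:world(m,(200+x/f-.5+.14,140+y/f-.5+.14),z)
fl,fr=P(56,263,.095),P(329,295,.095);bl=P(80,88,.095)
print(fl,fr,bl,np.linalg.norm(fl-fr))
d=fl-fr;a=np.arctan2(d[1],d[0])-np.pi/2;print("yaw",a,np.degrees(a))
ex=np.array([np.cos(a),np.sin(a),0]);o=np.array([.563,.0277,0])+.015*ex
print("case",o,"front mid",o-.075*ex,(fl+fr)/2)
print("tool yaw",np.degrees(yaw()))
# after spin so that tool y=a+90: tool x=a+180
X=-ex;Y=np.array([-ex[1],ex[0],0]);Z=np.array([0,0,-1.])
p=ctrl.get_state()['eef_pos'];print("spin",(yaw()[1]-a-np.pi/2)/.1)
for w in ([.5,.15,.23],[.5,-.2,.2],[.4625,-.249,.15]):
    w=np.array(w);print((np.array([X,Y,Z])@(w-p)/.025).round(2));p=w
E
```

```text
[0.51148659 0.14482246 0.095     ] [ 0.49106902 -0.07919198  0.095     ] [0.65590489 0.12969363 0.095     ] 0.22494298169552432
yaw -0.09089288621996272 -5.207778768166663
case [0.57793808 0.02633848 0.        ] front mid [0.50324767 0.03314607 0.        ] [0.5012778  0.03281524 0.095     ]
tool yaw [158.69862351  68.69866062]
spin -2.8088562106021553
[-11.9  -18.13   0.  ]
[ -1.27 -13.94   1.2 ]
[ 1.32 -2.09  2.  ]
```

Call:
{"op": "arm_command", "data": {"steps": [100,0,0,0,-0.95,100,0,0,0,-0.95,100,0,0,0,-0.9,100,-0.9,-0.9,0,0,100,-0.9,-0.9,0,0,100,-0.9,-0.9,0,0,100,-0.9,-0.9,0,0,100,-0.9,-0.9,0,0], "squeeze": 40}}

```text
time: 0.77
eef_pos: [0.3473, 0.5051, 0.2306]
tcp_rot: [0.046, 0.999, -0.0, -0.0]
contact_force: [-0.5, 0.4, 0.4]
opening: 1.003
finger_force: 0.0
```

Call:
{"op": "arm_command", "data": {"steps": [100,-0.9,-0.9,0,0,100,-0.9,-0.9,0,0,100,-0.9,-0.9,0,0,100,-0.9,-0.9,0,0,100,-0.9,-0.9,0,0,100,-0.9,-0.9,0,0,100,-0.9,-0.9,0,0,100,-0.9,-0.9,0,0]}}

```text
time: 1.43
eef_pos: [0.5101, 0.3093, 0.2308]
tcp_rot: [0.046, 0.999, -0.0, -0.0]
contact_force: [-0.4, 0.4, -0.3]
opening: 1.0
finger_force: 0.0
```

Call:
{"op": "arm_command", "data": {"steps": [100,-0.2,-1,0,0,100,0,-1,0,0,100,0,-1,0,0,100,0,-1,0,0,100,0,-1,0,0,100,0,-1,0,0,100,0,-0.43,0,0]}}

```text
time: 2.02
eef_pos: [0.4993, 0.148, 0.2308]
tcp_rot: [0.047, 0.999, -0.0, -0.001]
contact_force: [0.2, 0.5, 0.3]
opening: 1.0
finger_force: 0.0
```

Call:
{"op": "arm_command", "data": {"steps": [100,-0.15,-1,0,0,100,-0.15,-1,0,0,100,-0.15,-1,0,0,100,-0.15,-1,0,0,100,-0.15,-1,0,0,100,-0.15,-1,0,0,100,-0.15,-1,0,0,100,-0.15,-1,0,0]}}

```text
time: 2.68
eef_pos: [0.5113, -0.0524, 0.2311]
tcp_rot: [0.046, 0.999, 0.0, -0.0]
contact_force: [-0.1, 0.5, -0.9]
opening: 1.004
finger_force: 0.0
```

Call:
{"op": "arm_command", "data": {"steps": [100,0,-1,0.3,0,100,0,-1,0.4,0,100,0,-1,0.5,0,100,0.1,-1,0.5,0,100,0.3,-1,0.5,0,100,0.4,-1,0.5,0,100,0.5,-1,0.5,0,100,0,0,0,0]}}

```text
time: 3.35
eef_pos: [0.4601, -0.2246, 0.1481]
tcp_rot: [0.048, 0.999, 0.001, -0.003]
contact_force: [0.2, 0.3, -0.5]
opening: 0.999
finger_force: 0.0
```

```bash
python3 - <<'E'
from h import *
m=ctrl.camera_model("wrist");im=ctrl.read_camera("wrist");cv2.imwrite("pics/w1.png",im[:,:,::-1])
np.save("w1.npy",m,allow_pickle=True)
s=ctrl.get_state();print(s['time'],s['eef_pos'],np.degrees(yaw()),need([.4625,-.249,.10]))
print(pix(m,[[.4625,-.249,.0075]]),pix(m,s['eef_pos']))
E
```

```text
3.4 [ 0.46136393 -0.22350308  0.14935505] [174.5316565   84.53121883] [-0.15 -1.02  1.97]
[[243.76027118 204.36108474]] [[273.29768211 284.8762425 ]]
```

View pics/w1.png

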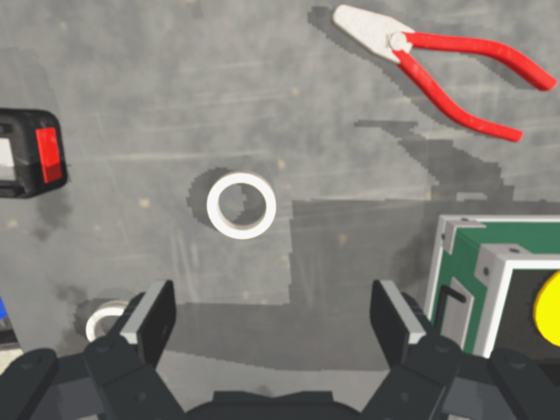

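The wrist view shows ring A at about (241,206), which matches the prediction. Ring B is partly visible at (108,322).

```bash
python3 - <<'E'
from h import *
m=np.load("w1.npy",allow_pickle=True).item();im=cv2.imread("pics/w1.png")
g=cv2.cvtColor(im,cv2.COLOR_BGR2GRAY)[160:250,195:290]
b=(g>190).astype(np.uint8);cn=max(cv2.findContours(b,0,1)[0],key=len)
e=cv2.fitEllipse(cn);u=(e[0][0]+195,e[0][1]+160);p=world(m,u,.013);print(u,e[1],p,need(np.r_[p[:2],-.001]))
E
```

```text
(241.2636260986328, 205.4189338684082) (65.68881225585938, 68.76498413085938) [ 0.46159743 -0.25060689  0.013     ] [-0.13 -1.09  6.01]
```

Call:
{"op": "arm_command", "data": {"steps": [100,-0.13,-0.55,0,0,100,0,-0.54,0.9,0,100,0,0,1,0,100,0,0,1,0,100,0,0,1,0,100,0,0,1,0,100,0,0,0.7,0,100,0,0,0.4,0]}}

```text
time: 4.07
eef_pos: [0.464, -0.2495, -0.0005]
tcp_rot: [0.045, 0.999, 0.001, -0.001]
contact_force: [-0.8, 0.3, 0.4]
opening: 0.998
finger_force: 0.0
```

Call:
{"op": "arm_command", "data": {"steps": [85,0,0,0,0,60,0,0,0,0,50,0,0,0,0,50,0,0,0,0,50,0,0,0,0,50,0,0,0,0]}}

```text
time: 4.57
eef_pos: [0.4652, -0.2513, 0.0031]
tcp_rot: [0.046, 0.999, -0.001, 0.002]
contact_force: [0.1, 1.6, 4.6]
opening: 0.643
finger_force: 43.1
```

Call:
{"op": "arm_command", "data": {"steps": [50,0,0,-0.2,0,50,0,0,-0.6,0,50,0,0,-1,0,50,0,0,-1,0,50,0,0,-1,0,50,0,0,-1,0,50,0,0,-1,0,50,0,0,-1,0]}}

```text
time: 5.23
eef_pos: [0.4628, -0.2497, 0.172]
tcp_rot: [0.046, 0.999, 0.001, -0.001]
contact_force: [0.7, -0.2, -2.5]
opening: 0.646
finger_force: 42.9
```

```bash
python3 - <<'E'
from h import *
m=ctrl.camera_model("wrist");im=ctrl.read_camera("wrist");cv2.imwrite("pics/w2.png",im[:,:,::-1])
np.save("w2.npy",m,allow_pickle=True)
s=ctrl.get_state();print(s['time'],s['eef_pos'],s['contact_force'],s['opening'],s['finger_force'])
r=R.from_quat(s['tcp_rot']).as_matrix()
print([pix(m,s['eef_pos']-r[:,2]*d) for d in (0,.0075,.015)])
for h in (.17,.12):print(need([.563,.0277,h]))
E
```

```text
5.2833 [ 0.46558685 -0.25177207  0.17811976] [ 2.214621   -1.24877839  1.48589207] 0.6468531442029327 42.99228766467422
[array([[266.72727368, 293.57392546]]), array([[266.53943944, 302.69812189]]), array([[266.33307753, 312.72231485]])]
[-2.86 11.49  0.29]
[-2.84 11.5   2.29]
```

View pics/w2.png

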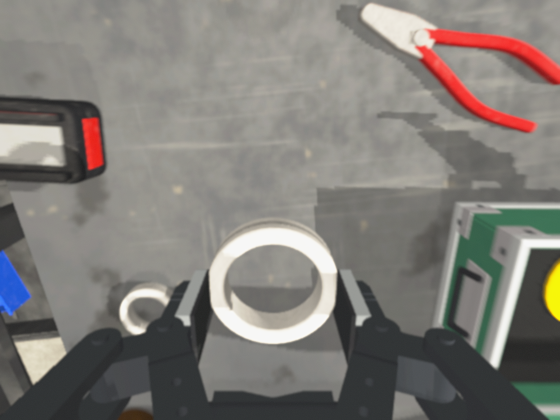

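The ring is held squarely, with its upper face centred at about (273,284). The arm was still settling, so I'll re-measure the in-hand offset at rest.

Call:
{"op": "arm_command", "data": {"steps": [50,-0.7,1,0,0,50,-0.7,1,0,0,50,-0.7,1,0,0,50,-0.7,1,0,0,50,0,0,0,0,50,0,0,0,0,50,0,0,0,0]}}

```text
time: 5.87
eef_pos: [0.5418, -0.157, 0.1704]
tcp_rot: [0.046, 0.999, 0.0, -0.001]
contact_force: [-0.5, 0.1, -1.3]
opening: 0.647
finger_force: 43.0
```

```bash
cat >> h.py <<'E'
def held(z0=.0135):
    """held ring centre in tool frame from wrist camera (upper face z0 behind TCP)"""
    out=[]
    for i in range(3):
        s=ctrl.get_state();m=ctrl.camera_model("wrist");im=ctrl.read_camera("wrist")
        cv2.imwrite("pics/held.png",im[:,:,::-1])
        g=cv2.cvtColor(im,cv2.COLOR_RGB2GRAY)
        r=R.from_quat(s['tcp_rot']);c=pix(m,s['eef_pos'])[0]
        K=m['intrinsics'];out.append((s['eef_pos'],m['tvec'],c))
        Rm=cv2.Rodrigues(m['rvec'])[0];C=-Rm.T@m['tvec']
        print("cam in tool",r.inv().apply(C-s['eef_pos']).round(4),"tcp",s['eef_pos'].round(4),c.round(1))
        hls=cv2.inRange(g[200:360,195:350],185,255)
        u0,v0=273,284
        for z in (z0,):
            p=world(m,(u0,v0),s['eef_pos'][2]+z);print("ring offset tool mm",(r.inv().apply(p-s['eef_pos'])*1e3).round(1))
E
python3 - <<'E'
from h import *
held()
E
```

```text
cam in tool [ 0.0837  0.001  -0.1442] tcp [ 0.5418 -0.157   0.1704] [270.7 281.3]
ring offset tool mm [  6.5   1.1 -13.5]
cam in tool [ 0.0837  0.001  -0.1441] tcp [ 0.5417 -0.1575  0.1706] [270.7 281.3]
ring offset tool mm [  6.5   1.1 -13.5]
cam in tool [ 0.0837  0.001  -0.1441] tcp [ 0.5417 -0.1578  0.1708] [270.6 281.3]
ring offset tool mm [  6.5   1.1 -13.5]
```

```bash
python3 - <<'E'
from h import *
im=cv2.imread("pics/held.png");m=ctrl.camera_model("wrist");s=ctrl.get_state()
r=R.from_quat(s['tcp_rot'])
hsv=cv2.cvtColor(im,cv2.COLOR_BGR2HSV)
b=cv2.inRange(hsv,(0,0,225),(179,60,255))
# inner bore edge of the upper face and outer
k,l,st,ce=cv2.connectedComponentsWithStats(b);i=l[230:345,200:345];j=np.bincount(i[i>0]).argmax()
print(st[j],ce[j]);mk=(l==j).astype(np.uint8)
cs,h=cv2.findContours(mk,cv2.RETR_CCOMP,cv2.CHAIN_APPROX_NONE)
for c in cs:
    if len(c)>100:
        e=cv2.fitEllipse(c);print(len(c),e)
        for z in (.01,.0135):print((r.inv().apply(world(m,e[0],s['eef_pos'][2]+z)-s['eef_pos'])*1e3).round(1))
y=cv2.inRange(hsv,(22,150,120),(35,255,255));k,l,st,ce=cv2.connectedComponentsWithStats(y);i=1+np.argmax(st[1:,4]);print("yellow",st[i],world(m,ce[i],.05))
print(need([.563,.0277,.17]))
E
```

```text
[ 224  230  112   43 1549] [284.97740478 245.58295675]
235 ((279.76751708984375, 260.3809814453125), (55.126529693603516, 98.54043579101562), 97.32624053955078)
[ 16.1   4.1 -10. ]
[ 17.9   4.  -13.5]
yellow [ 447  155  110  103 8721] [0.55984526 0.02784309 0.05      ]
[-0.15  7.47  0.04]
```

View pics/held.png

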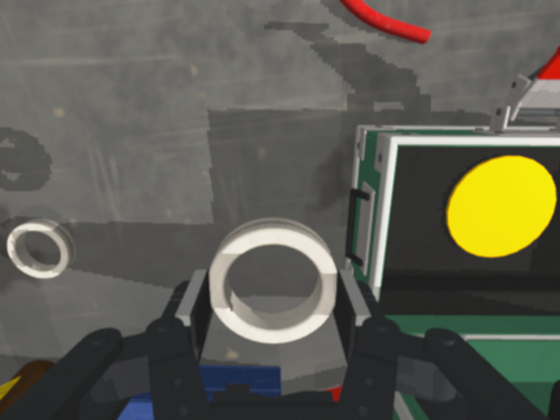

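Call:
{"op": "arm_command", "data": {"steps": [50,-0.13,0.94,0,0,50,-0.02,0.94,0,0,50,0,0.94,0,0,50,0,0.94,0,0,50,0,0.94,0,0,50,0,0.94,0,0,50,0,0.94,0,0,50,0,0.9,0,0]}}

```text
time: 6.68
eef_pos: [0.5632, 0.0288, 0.1714]
tcp_rot: [0.047, 0.999, -0.0, -0.0]
contact_force: [0.8, 0.1, -1.8]
opening: 0.644
finger_force: 43.1
```

Call:
{"op": "arm_command", "data": {"steps": [50,0,0,0.5,0,50,0,0,1,0,50,0,0,1,0,50,0,0,0.8,0,50,0,0,0.4,0,50,0,0,0,0,50,0,0,0,0]}}

```text
time: 7.27
eef_pos: [0.5634, 0.0279, 0.0787]
tcp_rot: [0.046, 0.999, -0.0, -0.0]
contact_force: [-0.6, -0.5, -0.8]
opening: 0.645
finger_force: 43.1
```

```bash
python3 - <<'E'
from h import *
m=ctrl.camera_model("wrist");im=ctrl.read_camera("wrist");cv2.imwrite("pics/w3.png",im[:,:,::-1]);np.save("w3.npy",m,allow_pickle=True)
print(need([.566,.0275,.054]),ctrl.get_state()['contact_force'])
hsv=cv2.cvtColor(im,cv2.COLOR_RGB2HSV)
y=cv2.inRange(hsv,(20,140,80),(36,255,255));print(cv2.boundingRect(y))
E
```

```text
[-0.07 -0.01  1.04] [-0.48641805 -0.18033969 -1.2297473 ]
(192, 176, 157, 137)
```

View pics/w3.png

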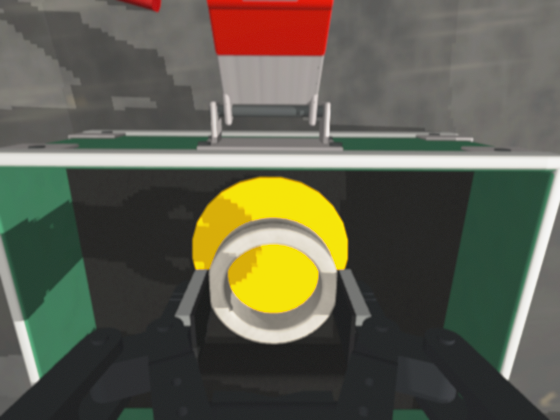

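The held ring sits over the yellow disc, aligned laterally (disc at x 192–349, ring centre at 273). The case rim is horizontal in view, so the yaw is right.

Call:
{"op": "arm_command", "data": {"steps": [50,-0.1,-0.04,0.5,0,50,0,0,0.4,0,50,0,0,0.1,0,50,0,0,0.06,0,50,0,0,0,0]}}

```text
time: 7.73
eef_pos: [0.5657, 0.0273, 0.0531]
tcp_rot: [0.046, 0.999, -0.0, -0.001]
contact_force: [-3.8, 0.3, 4.9]
opening: 0.648
finger_force: 43.8
```

```bash
cat >> h.py <<'E'
from scipy.optimize import least_squares
def circ(c,r,z):
    t=np.linspace(0,2*np.pi,181);return np.c_[c[0]+r*np.cos(t),c[1]+r*np.sin(t),0*t+z]
def bedfit(m,im):
    """bed centre from disc outline parts: leftmost, rightmost, topmost pixel"""
    hsv=cv2.cvtColor(im,cv2.COLOR_RGB2HSV);y=cv2.inRange(hsv,(20,140,80),(36,255,255))
    x,t,w,h=cv2.boundingRect(y)
    def f(c):
        q=pix(m,circ(c,.043,.05));return [q[:,0].min()-x,q[:,0].max()-x-w,q[:,1].min()-t]
    return least_squares(f,[.563,.0277],x_scale=.01).x
E
python3 - <<'E'
from h import *
m=ctrl.camera_model("wrist");im=ctrl.read_camera("wrist");cv2.imwrite("pics/w4.png",im[:,:,::-1]);np.save("w4.npy",m,allow_pickle=True)
s=ctrl.get_state();print(s['eef_pos'],s['contact_force'],s['opening'])
b=bedfit(m,im);print("bed",b)
# ring upper face: outer left/right 209.5/336, v centre 285
for z in (.063,.065):print("ring",world(m,(273,285),z))
print(pix(m,circ([s['eef_pos'][0]-.005,s['eef_pos'][1]],.029,.065))[[0,45,90,135]])
E
```

```text
[0.56565494 0.02726124 0.05311699] [-3.65080934 -0.72529395  5.22931264] 0.6435490591478685
bed [0.56119249 0.02757528]
ring [0.56195102 0.02872114 0.063     ]
ring [0.56077204 0.02882892 0.065     ]
[[275.28866342 339.39747768]
 [335.38863506 279.76165628]
 [262.80388988 223.58591521]
 [204.24198308 290.27921398]]
```

Call:
{"op": "arm_command", "data": {"steps": [70,0,0,0,0,80,0,0,0,0,100,0,0,0,0,100,0,0,0,0,100,0,0,-0.3,0,100,0,0,-0.7,0,100,0,0,-1,0,100,0,0,-1,0]}}

```text
time: 8.45
eef_pos: [0.5653, 0.0275, 0.1278]
tcp_rot: [0.046, 0.999, 0.0, -0.001]
contact_force: [1.4, -0.7, -0.2]
opening: 0.998
finger_force: 0.0
```

Call:
{"op": "arm_command", "data": {"steps": [100,0,0,-1,0,100,0,0,-1,0,100,0,0,0,0,100,0,0,0,0]}}

```text
time: 8.78
eef_pos: [0.5672, 0.0273, 0.1798]
tcp_rot: [0.046, 0.999, -0.0, 0.002]
contact_force: [-0.4, -0.3, -0.2]
opening: 1.0
finger_force: 0.0
```

```bash
python3 - <<'E'
from h import *
m=ctrl.camera_model("wrist");im=ctrl.read_camera("wrist");cv2.imwrite("pics/w5.png",im[:,:,::-1]);np.save("w5.npy",m,allow_pickle=True)
s=ctrl.get_state();print(s['time'],s['eef_pos'],s['contact_force'],s['opening'])
hsv=cv2.cvtColor(im,cv2.COLOR_RGB2HSV);y=cv2.inRange(hsv,(20,140,80),(36,255,255))
cs=cv2.findContours(y,0,1)[0];e=cv2.fitEllipse(max(cs,key=len));print("bed",e,world(m,e[0],.05),bedfit(m,im))
# ring upper face
x,yy,w,h=cv2.boundingRect(y);b=cv2.inRange(hsv,(0,0,150),(179,70,255))[yy:yy+h,x:x+w]
c=max(cv2.findContours(b,0,1)[0],key=len);e=cv2.fitEllipse(c);print("ring",e[0][0]+x,e[0][1]+yy,e[1],world(m,(e[0][0]+x,e[0][1]+yy),.063))
print(need([.566,-.05,.19]));print(need([.58,-.3,.15]))
E
```

```text
8.8333 [0.56596307 0.02747164 0.17770285] [-0.07811874 -0.90960459 -0.6298414 ] 0.9977025115094326
bed ((270.900390625, 191.7471160888672), (101.9712142944336, 104.72227478027344), 92.95509338378906) [0.55905206 0.02751794 0.05      ] [0.5610451  0.12553521]
ring 427.1365203857422 207.1826629638672 (8.558801651000977, 279.277099609375) [0.57967865 0.15140469 0.063     ]
[-0.29 -3.09 -0.49]
[ -1.76 -12.99   1.11]
```

Call:
{"op": "arm_command", "data": {"steps": [100,0,-0.7,0,0,100,-0.1,-1,0,0,100,-0.15,-1,0,0,100,-0.15,-1,0,0,100,-0.15,-1,0,0,100,-0.15,-1,0,0,100,-0.15,-1,0,0,100,-0.15,-1,0,0]}}

```text
time: 9.5
eef_pos: [0.5719, -0.1672, 0.1747]
tcp_rot: [0.046, 0.999, 0.001, -0.002]
contact_force: [0.8, 0.9, -0.6]
opening: 0.998
finger_force: 0.0
```

Call:
{"op": "arm_command", "data": {"steps": [100,-0.15,-1,0,0,100,-0.15,-1,0,0,100,-0.15,-1,0.2,0,100,-0.15,-1,0.3,0,100,-0.15,-1,0.3,0,100,-0.15,-1,0.3,0,100,-0.1,-0.9,0,0,100,0,-0.8,0,0]}}

```text
time: 10.17
eef_pos: [0.579, -0.3611, 0.1462]
tcp_rot: [0.046, 0.999, 0.002, -0.002]
contact_force: [0.1, 0.2, -0.1]
opening: 0.998
finger_force: 0.0
```

Call:
{"op": "arm_command", "data": {"steps": [100,0,0,0,0,100,0,0,0,0]}}

```text
time: 10.33
eef_pos: [0.5796, -0.361, 0.1484]
tcp_rot: [0.047, 0.999, 0.001, -0.001]
contact_force: [-0.3, 0.6, 0.5]
opening: 1.0
finger_force: 0.0
```

```bash
python3 - <<'E'
from h import *
# w5 ring on bed
m=np.load("w5.npy",allow_pickle=True).item();im=cv2.imread("pics/w5.png")
hsv=cv2.cvtColor(im,cv2.COLOR_BGR2HSV)
w=slice(150,240),slice(225,320)
b=cv2.inRange(hsv,(0,0,170),(179,60,255))[w]
c=max(cv2.findContours(b,0,1)[0],key=len);e=cv2.fitEllipse(c);u=(e[0][0]+225,e[0][1]+150);print("ringA",u,e[1],world(m,u,.063))
m=ctrl.camera_model("wrist");im=ctrl.read_camera("wrist");s=ctrl.get_state();print(s['eef_pos'])
u=pix(m,[.579,-.387,.01])[0].astype(int);print(u)
g=cv2.cvtColor(im,cv2.COLOR_RGB2GRAY)[u[1]-50:u[1]+50,u[0]-50:u[0]+50]
c=max(cv2.findContours((g>190).astype(np.uint8),0,1)[0],key=len);e=cv2.fitEllipse(c)
q=(e[0][0]+u[0]-50,e[0][1]+u[1]-50);p=world(m,q,.013);print(q,e[1],p,need(np.r_[p[:2]+[.003,0],.0015]))
E
```

```text
ringA (272.56849670410156, 198.30156707763672) (70.45195007324219, 71.696044921875) [0.56094392 0.02874011 0.063     ]
[ 0.57989525 -0.36012198  0.1487855 ]
[241 201]
(np.float64(240.59890365600586), np.float64(200.40837478637695)) (66.16694641113281, 67.97853088378906) [ 0.57731222 -0.38709162  0.013     ] [-0.12 -1.08  5.89]
```

Call:
{"op": "arm_command", "data": {"steps": [100,0.08,-0.55,0,0,100,0,-0.53,0.9,0,100,0,0,1,0,100,0,0,1,0,100,0,0,1,0,100,0,0,1,0,100,0,0,0.6,0,100,0,0,0.35,0]}}

```text
time: 11.05
eef_pos: [0.5748, -0.3858, 0.0009]
tcp_rot: [0.045, 0.999, 0.001, -0.002]
contact_force: [-0.9, 0.4, 0.6]
opening: 1.002
finger_force: 0.0
```

Call:
{"op": "arm_command", "data": {"steps": [85,0,0,0,0,60,0,0,0,0,50,0,0,0,0,50,0,0,0,0,50,0,0,0,0,50,0,0,0,0]}}

```text
time: 11.55
eef_pos: [0.5772, -0.3883, 0.0059]
tcp_rot: [0.046, 0.999, -0.001, 0.002]
contact_force: [0.4, 0.1, 4.6]
opening: 0.646
finger_force: 43.0
```

Call:
{"op": "arm_command", "data": {"steps": [50,0,0,-0.2,0,50,0,0,-0.6,0,50,0,0,-1,0,50,0,0,-1,0,50,0,0,-1,0,50,0,0,-1,0,50,0,0,-1,0,50,0,0,-1,0]}}

```text
time: 12.22
eef_pos: [0.5754, -0.3868, 0.1753]
tcp_rot: [0.046, 0.999, 0.0, -0.0]
contact_force: [-0.1, -0.6, -1.0]
opening: 0.641
finger_force: 42.7
```

Call:
{"op": "arm_command", "data": {"steps": [50,0,0,-0.4,0,50,0,0.6,0,0,50,0,0.9,0,0,50,0.1,1,0,0,50,0.15,1,0,0,50,0.15,1,0,0,50,0.15,1,0,0,50,0.15,1,0,0]}}

```text
time: 12.88
eef_pos: [0.5719, -0.2209, 0.1811]
tcp_rot: [0.046, 0.999, 0.001, -0.002]
contact_force: [0.8, 0.2, -0.6]
opening: 0.641
finger_force: 42.7
```

Call:
{"op": "arm_command", "data": {"steps": [50,0.15,1,0,0,50,0.15,1,0,0,50,0.15,1,0,0,50,0.15,1,0,0,50,0.15,1,0,0,50,0,0,0,0,50,0,0,0,0]}}

```text
time: 13.47
eef_pos: [0.5647, -0.0954, 0.1816]
tcp_rot: [0.044, 0.999, 0.0, -0.002]
contact_force: [-0.2, -0.1, -2.2]
opening: 0.642
finger_force: 42.8
```

```bash
python3 - <<'E'
from h import *
m=ctrl.camera_model("wrist");im=ctrl.read_camera("wrist");cv2.imwrite("pics/w6.png",im[:,:,::-1]);np.save("w6.npy",m,allow_pickle=True)
s=ctrl.get_state();print(s['time'],s['eef_pos'],s['contact_force'],s['opening'],s['finger_force'])
print(need([.564,.0285,.17]),pix(m,s['eef_pos']))
E
```

```text
13.5167 [ 0.56515199 -0.0965295   0.18204024] [-0.14689978  0.68410192 -1.81689873] 0.6423274804082578 42.76251783594489
[0.5  4.98 0.48] [[268.34444363 282.66963852]]
```

View pics/w6.png

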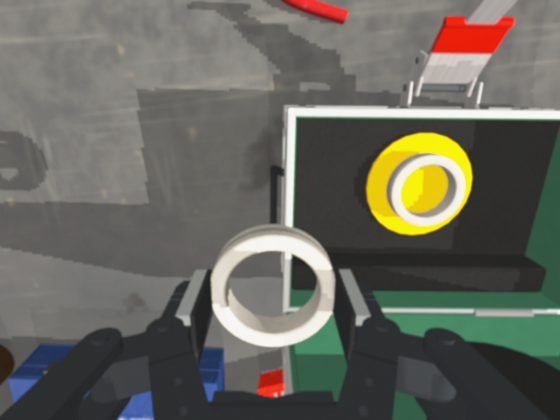

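The ring on the bed (427,190) is centred on the yellow disc apart from parallax. The second ring is held at (273,288).

Call:
{"op": "arm_command", "data": {"steps": [50,0.11,0.9,0,0,50,0.1,0.9,0,0,50,0.1,0.9,0,0,50,0.1,0.9,0,0,50,0.1,0.9,0,0,50,0,0.43,0,0,50,0,0,0.8,0,50,0,0,0.9,0]}}

```text
time: 14.18
eef_pos: [0.5667, 0.0259, 0.1426]
tcp_rot: [0.046, 0.999, -0.001, 0.003]
contact_force: [0.5, -0.1, -2.3]
opening: 0.639
finger_force: 42.8
```

Call:
{"op": "arm_command", "data": {"steps": [50,0,0,0.9,0,50,0,0,0.8,0,50,0,0,0.4,0,50,0,0,0,0,50,0,0,0,0,50,0,0,0,0]}}

```text
time: 14.68
eef_pos: [0.566, 0.0257, 0.09]
tcp_rot: [0.046, 0.999, -0.0, 0.001]
contact_force: [-0.0, 0.4, -1.6]
opening: 0.643
finger_force: 42.8
```

```bash
python3 - <<'E'
from h import *
m=ctrl.camera_model("wrist");im=ctrl.read_camera("wrist");cv2.imwrite("pics/w7.png",im[:,:,::-1]);np.save("w7.npy",m,allow_pickle=True)
s=ctrl.get_state();print(s['time'],s['eef_pos'],s['contact_force'])
print(need([.5637,.0273,.068]))
E
```

```text
14.7333 [0.56620407 0.02581505 0.09035701] [-0.02223504  0.50300036 -1.60119871]
[0.11 0.05 0.89]
```

View pics/w7.png

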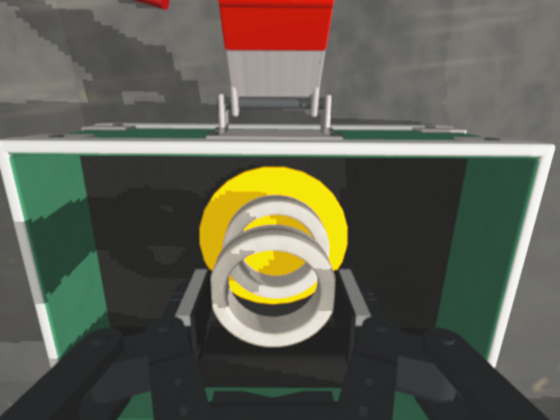

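The held ring (centre about x 273) is 1.5 mm left of the lower ring (about x 276), as the numeric correction says. I'll apply it and lower.

Call:
{"op": "arm_command", "data": {"steps": [50,0.11,0.06,0.3,0,50,0,0,0.3,0,50,0,0,0.15,0,50,0,0,0.06,0,50,0,0,0,0,50,0,0,0,0]}}

```text
time: 15.23
eef_pos: [0.562, 0.0282, 0.0707]
tcp_rot: [0.046, 0.999, -0.0, -0.001]
contact_force: [-7.5, -0.5, 13.1]
opening: 0.64
finger_force: 44.3
```

```bash
python3 - <<'E'
from h import *
im=ctrl.read_camera("wrist");cv2.imwrite("pics/w8.png",im[:,:,::-1])
s=ctrl.get_state();print(s['time'],s['eef_pos'],s['contact_force'])
print(need([.5637,.0273,.068]))
E
```

```text
15.2833 [0.56200539 0.02818769 0.07074958] [-7.45762868 -0.1920725  12.31976959]
[-0.07 -0.03  0.11]
```

Call:
{"op": "arm_command", "data": {"steps": [50,0,0,-0.06,0,50,-0.05,0,0,0,50,0,0,0,0]}}

```text
time: 15.53
eef_pos: [0.5626, 0.0282, 0.0708]
tcp_rot: [0.046, 0.999, 0.0, -0.002]
contact_force: [-7.2, 0.1, 7.8]
opening: 0.644
finger_force: 43.9
```

```bash
python3 - <<'E'
from h import *
im=ctrl.read_camera("wrist");cv2.imwrite("pics/w8.png",im[:,:,::-1])
s=ctrl.get_state();print(s['time'],s['eef_pos'],s['contact_force'])
c=im[200:360,190:350,::-1];cv2.imwrite("pics/w8c.png",cv2.resize(c,(560,560),interpolation=cv2.INTER_CUBIC))
E
```

```text
15.5833 [0.56266634 0.02815484 0.0708034 ] [-5.84220398  0.01501636  9.89812194]
```

View pics/w8c.png

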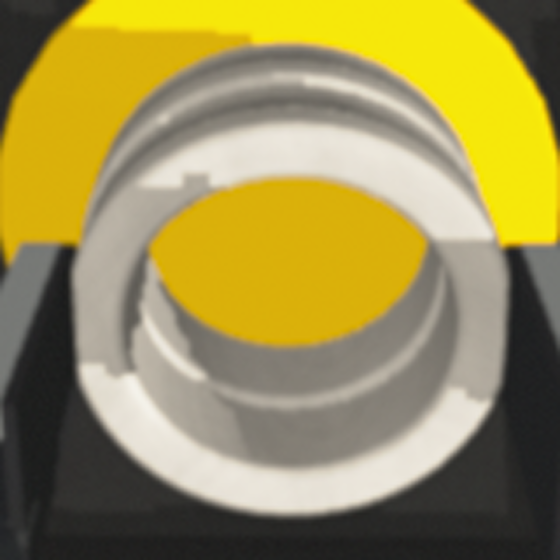

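The second ring sits coaxially on the first, so I'll release and rise. I've used all ten picture views, so from here I work from numbers only.

Call:
{"op": "arm_command", "data": {"steps": [70,0,0,0,0,80,0,0,0,0,100,0,0,0,0,100,0,0,0,0,100,0,0,-0.3,0,100,0,0,-0.7,0,100,0,0,-1,0,100,0,0,-1,0]}}

```text
time: 16.25
eef_pos: [0.5629, 0.028, 0.1452]
tcp_rot: [0.046, 0.999, 0.0, -0.001]
contact_force: [0.2, 0.7, 0.4]
opening: 0.998
finger_force: 0.0
```

Call:
{"op": "arm_command", "data": {"steps": [100,0,0,-1,0,100,0,0,-1,0,100,0,0,0,0,100,0,0,0,0]}}

```text
time: 16.58
eef_pos: [0.5648, 0.0278, 0.1974]
tcp_rot: [0.046, 0.999, -0.0, 0.003]
contact_force: [0.0, 0.6, 0.4]
opening: 0.999
finger_force: 0.0
```

```bash
python3 - <<'E'
from h import *
m=ctrl.camera_model("wrist");im=ctrl.read_camera("wrist");cv2.imwrite("pics/w9.png",im[:,:,::-1]);np.save("w9.npy",m,allow_pickle=True)
s=ctrl.get_state();print(s['time'],s['eef_pos'])
hsv=cv2.cvtColor(im,cv2.COLOR_RGB2HSV)
y=cv2.inRange(hsv,(20,140,80),(36,255,255));k,l,st,ce=cv2.connectedComponentsWithStats(y)
i=1+np.argmax(st[1:,4]);x,t,w,h=st[i,:4];print(st[i])
c=max(cv2.findContours((l==i).astype(np.uint8),0,1)[0],key=len);e=cv2.fitEllipse(c);print("bed",e,world(m,e[0],.05))
# fit stack: upper ring as bright component; project expected circle
def edge(c,r,z):
    q=pix(m,circ(c,r,z)).round().astype(int);return q
g=cv2.cvtColor(im,cv2.COLOR_RGB2GRAY).astype(float);G=cv2.GaussianBlur(g,(0,0),1.)
gm=np.hypot(cv2.Sobel(G,6,1,0),cv2.Sobel(G,6,0,1))
def score(c,z):
    t=0
    for r in (.029,.021):
        q=pix(m,circ(c,r,z)).astype(np.float32);t+=cv2.remap(gm.astype(np.float32),q[:,0],q[:,1],1).mean()
    return t
for z in (.065,.08):
    best=max(((score((a,b),z),a,b) for a in np.arange(.552,.57,.0005) for b in np.arange(.02,.036,.0005)));print(z,best)
# T-bar & lever triangulation
mt,ms=ctrl.camera_model("top"),ctrl.camera_model("side")
f=400/110;T=lambda x,y:(200+(x+.5)/f-.5,140+(y+.5)/f-.5)
S=lambda x,y:(235+(x-400+.5)/(400/120)-.5,115+(y+.5)/(467/140)-.5)
def tri(ut,us):
    return least_squares(lambda p:np.r_[pix(mt,p)[0]-ut,pix(ms,p)[0]-us],[.45,.04,.1]).x
P=tri(T(181,355),S(458,234));print("tbar",P)
E=tri(T(185,340),S(474,262));print("red near edge?",E)
a=-.0909;ex=np.array([np.cos(a),np.sin(a),0]);ey=np.array([-ex[1],ex[0],0]);o=np.array([.5625,.0277,0])+.015*ex
for n,q in (("tbar",P),("red",E)):print(n,((q-o)@ex).round(4),((q-o)@ey).round(4))
print("lid behind",o+.115*ex,need(np.r_[(o+.135*ex)[:2],.30]))
E
```

```text
16.6333 [0.56356915 0.02790546 0.19530003]
[ 222  141   99   94 3096]
bed ((271.1383056640625, 191.00222778320312), (91.47808074951172, 94.30738067626953), 159.07318115234375) [0.56082129 0.02767282 0.05      ]
0.065 (np.float32(170.3952), np.float64(0.5694999999999981), np.float64(0.03050000000000001))
0.08 (np.float32(249.73685), np.float64(0.5639999999999987), np.float64(0.02950000000000001))
tbar [0.44000129 0.03896426 0.12043659]
red near edge? [0.45175815 0.03797325 0.08843832]
tbar -0.138 0.0001
red -0.1262 0.0002
lid behind [0.69196329 0.01589927 0.        ] [-5.96 -0.01 -4.18]
```

```bash
python3 - <<'E'
from h import *
for n,jobs in (("w5",((.05,(.043,)),(.065,(.029,.021)))),("w9",((.05,(.043,)),(.08,(.029,.021)),(.065,(.029,))))):
    m=np.load(n+".npy",allow_pickle=True).item();g=cv2.imread(f"pics/{n}.png").astype(np.float32)
    G=cv2.GaussianBlur(g,(0,0),1.);gm=np.hypot(cv2.Sobel(G,5,1,0),cv2.Sobel(G,5,0,1)).max(2).astype(np.float32)
    for z,rs in jobs:
        def sc(c):
            v=0
            for r in rs:
                q=pix(m,circ(c,r,z)).astype(np.float32);v+=np.minimum(cv2.remap(gm,q[:,0],q[:,1],1),300).mean()
            return v
        b=sorted(((sc((x,y)),x,y) for x in np.arange(.552,.572,.0005) for y in np.arange(.02,.036,.0005)),reverse=True)
        print(n,z,[tuple(np.round(k,4)) for k in b[:3]])
E
```

```text
w5 0.05 [(np.float64(300.0), np.float64(0.561), np.float64(0.027)), (np.float64(299.9909), np.float64(0.561), np.float64(0.0275)), (np.float64(299.9174), np.float64(0.5615), np.float64(0.0275))]
w5 0.065 [(np.float64(546.1667), np.float64(0.5615), np.float64(0.0295)), (np.float64(543.0449), np.float64(0.562), np.float64(0.0295)), (np.float64(542.6824), np.float64(0.5615), np.float64(0.029))]
w9 0.05 [(np.float64(298.0363), np.float64(0.5615), np.float64(0.0275)), (np.float64(294.5578), np.float64(0.5615), np.float64(0.027)), (np.float64(293.8527), np.float64(0.561), np.float64(0.0275))]
w9 0.08 [(np.float64(457.6174), np.float64(0.5635), np.float64(0.0295)), (np.float64(454.107), np.float64(0.564), np.float64(0.0295)), (np.float64(453.9022), np.float64(0.5635), np.float64(0.03))]
w9 0.065 [(np.float64(199.3905), np.float64(0.5605), np.float64(0.0285)), (np.float64(199.3593), np.float64(0.5605), np.float64(0.028)), (np.float64(198.9647), np.float64(0.561), np.float64(0.028))]
```

```bash
python3 - <<'E'
from h import *
m=np.load("w9.npy",allow_pickle=True).item();g=cv2.imread("pics/w9.png",0)
c=pix(m,[[.5635,.0295,.08],[.5635,.0295,.065],[.5635,.0295,.05]]);print(c)
u=int(c[0,0]);print("col",u);print([(v,int(g[v,u-1:u+2].mean())) for v in range(130,255)])
for x in (.5615,.5635):
  for z,r in ((.08,.029),(.08,.021),(.065,.029),(.065,.021),(.05,.029),(.05,.021),(.05,.043)):
    q=pix(m,circ((x,.0295),r,z));print(x,z,r,q[:,1].min().round(1),q[:,1].max().round(1))
E
```

```text
[[273.54893581 204.02178576]
 [273.51242257 198.62497401]
 [273.47933415 193.73436538]]
col 273
[(130, 239), (131, 185), (132, 117), (133, 77), (134, 67), (135, 67), (136, 67), (137, 67), (138, 67), (139, 66), (140, 73), (141, 122), (142, 196), (143, 220), (144, 220), (145, 219), (146, 219), (147, 219), (148, 219), (149, 219), (150, 219), (151, 219), (152, 219), (153, 219), (154, 219), (155, 219), (156, 219), (157, 219), (158, 219), (159, 219), (160, 225), (161, 206), (162, 192), (163, 225), (164, 240), (165, 235), (166, 204), (167, 182), (168, 216), (169, 242), (170, 246), (171, 246), (172, 246), (173, 246), (174, 246), (175, 246), (176, 246), (177, 242), (178, 229), (179, 215), (180, 208), (181, 208), (182, 209), (183, 209), (184, 209), (185, 209), (186, 209), (187, 209), (188, 209), (189, 209), (190, 209), (191, 209), (192, 209), (193, 209), (194, 209), (195, 209), (196, 209), (197, 209), (198, 208), (199, 208), (200, 208), (201, 208), (202, 208), (203, 208), (204, 208), (205, 208), (206, 208), (207, 208), (208, 208), (209, 208), (210, 208), (211, 209), (212, 208), (213, 208), (21
[... 196 characters left out ...]
44), (231, 246), (232, 246), (233, 246), (234, 246), (235, 246), (236, 246), (237, 225), (238, 151), (239, 89), (240, 68), (241, 68), (242, 68), (243, 68), (244, 67), (245, 67), (246, 67), (247, 67), (248, 64), (249, 60), (250, 56), (251, 54), (252, 54), (253, 52), (254, 49)]
0.5615 0.08 0.029 165.7 235.2
0.5615 0.08 0.021 175.9 226.1
0.5615 0.065 0.029 162.1 228.4
0.5615 0.065 0.021 171.8 219.8
0.5615 0.05 0.029 158.8 222.3
0.5615 0.05 0.021 168.0 214.0
0.5615 0.05 0.043 142.2 236.5
0.5635 0.08 0.029 168.3 237.4
0.5635 0.08 0.021 178.4 228.4
0.5635 0.065 0.029 164.5 230.6
0.5635 0.065 0.021 174.1 222.0
0.5635 0.05 0.029 161.1 224.4
0.5635 0.05 0.021 170.3 216.1
0.5635 0.05 0.043 144.6 238.5
```

The rings are coaxial with each other and about 3 mm from the bed centre, which is fine. Next is the lid.

Call:
{"op": "arm_command", "data": {"steps": [60,0,0,-0.8,0,30,0,0,-1,0,0,0,0,-1,0,0,0,0,-1,0,0,-0.4,0,-0.6,0,0,-0.8,0,0,0,0,-1,0,0,0,0,-1,0,0,0]}}

```text
time: 17.3
eef_pos: [0.6433, 0.0206, 0.3032]
tcp_rot: [0.046, 0.999, 0.0, -0.001]
contact_force: [-0.1, 0.1, 0.8]
opening: 0.001
finger_force: 0.0
```

Call:
{"op": "arm_command", "data": {"steps": [0,-1,0,0,0,0,-1,0,0,0,0,-0.7,0,0,0,0,0,0,0,0,0,0,0,0.7,0,0,0,0,1,0,0,0,0,1,0,0,0,0,0.7,0]}}

```text
time: 17.97
eef_pos: [0.7079, 0.0147, 0.2152]
tcp_rot: [0.046, 0.999, 0.0, -0.003]
contact_force: [0.0, 0.5, -1.0]
opening: 0.001
finger_force: 0.0
```

Call:
{"op": "arm_command", "data": {"steps": [0,0.5,0,0,0,0,0.5,0,0,0,0,0.4,0,0,0,0,0.4,0,0,0,0,0.4,0,0,0,0,0.4,0,0,0,0,0,0,0,0]}}

```text
time: 18.55
eef_pos: [0.643, 0.0209, 0.2182]
tcp_rot: [0.046, 0.999, 0.0, -0.002]
contact_force: [0.6, 0.1, 0.1]
opening: 0.001
finger_force: 0.0
```

Call:
{"op": "arm_command", "data": {"steps": [0,0.4,0,0,0,0,0.4,0,0,0,0,0.4,0,0,0,0,0.3,0,0,0,0,0,0,0,0,0,0,0,0,0,0,0,0,0,0,0,0,0,0,0]}}

```text
time: 19.22
eef_pos: [0.6086, 0.0237, 0.2199]
tcp_rot: [0.046, 0.999, -0.0, 0.0]
contact_force: [-0.3, 0.1, 0.1]
opening: 0.003
finger_force: 0.0
```

```bash
python3 - <<'E'
from h import *
for n in("top","side","wrist"):
    im=ctrl.read_camera(n);cv2.imwrite(f"pics/{n}_lid.png",im[:,:,::-1])
m=ctrl.camera_model("top");t=cv2.imread("pics/top_lid.png");h=cv2.cvtColor(t,cv2.COLOR_BGR2HSV)
y=cv2.inRange(h,(22,150,120),(35,255,255));print("yellow px",y[170:225,200:310].sum()//255)
g=cv2.inRange(h,(60,60,50),(90,255,255))[130:240,200:310];print("green bbox top",cv2.boundingRect(g),g.sum()//255)
print(ctrl.get_state()['eef_pos'],ctrl.get_state()['contact_force'])
E
```

```text
yellow px 0
green bbox top (27, 31, 68, 58) 1201
[0.60854989 0.02373614 0.2198275 ] [ 0.26285659  0.4854309  -0.43403046]
```

Call:
{"op": "arm_command", "data": {"steps": [0,0.5,0.1,0,0,0,1,0.1,0,0,0,1,0.1,0,0,0,1,0.1,0,0,0,1,0.1,0,0,0,1,0.1,0,0,0,1,0.1,0,0,0,0.7,0,0,0]}}

```text
time: 20.03
eef_pos: [0.4289, 0.0583, 0.2196]
tcp_rot: [0.046, 0.999, 0.0, -0.0]
contact_force: [0.2, -0.3, 0.1]
opening: -0.001
finger_force: 0.0
```

Call:
{"op": "arm_command", "data": {"steps": [0,0.37,0,0,0,0,0,0,0.3,0,0,0,0,0.4,0,0,0,0,0.4,0,0,0,0,0.4,0,0,0,0,0.3,0,0,0,0,0,0,0,0,0,0,0]}}

```text
time: 20.7
eef_pos: [0.4212, 0.0585, 0.1738]
tcp_rot: [0.046, 0.999, 0.0, -0.001]
contact_force: [-0.5, -0.5, -0.1]
opening: 0.001
finger_force: 0.0
```

```bash
cat >> h.py <<'E'
A=-.0909;EX=np.array([np.cos(A),np.sin(A),0]);EY=np.array([-EX[1],EX[0],0]);O=np.array([.561,.0277,0])+.015*EX
def case(p): return np.array([(p-O)@EX,(p-O)@EY,p[2]]).round(4)
def ncase(c): return need(O+c[0]*EX+c[1]*EY+np.array([0,0,c[2]]))
E
python3 - <<'E'
from h import *
s=ctrl.get_state();print(s['time'],case(s['eef_pos']),s['contact_force'],s['qpos'],np.degrees(yaw()),ncase([-.156,.018,.11]))
# lid: outline in top view, aluminium/green edges at z=.133
im=ctrl.read_camera("top");cv2.imwrite("pics/top2.png",im[:,:,::-1]);m=ctrl.camera_model("top")
print("lid corners predicted",pix(m,[O+x*EX+y*EY+np.array([0,0,.133]) for x in(-.075,.075) for y in(.11,-.11)]).round(1).tolist())
g=cv2.cvtColor(im,cv2.COLOR_RGB2GRAY)
for n,a,b in (("x",(-.12,0,.133),(.12,0,.133)),("y",(.02,-.15,.133),(.02,.15,.133))):
    q=np.linspace(a,b,61);px=pix(m,[O+p[0]*EX+p[1]*EY+np.array([0,0,p[2]]) for p in q]).astype(np.float32)
    print(n,cv2.remap(g,px[:,0],px[:,1],1).ravel().tolist())
E
```

```text
20.7 [-0.1571  0.018   0.1738] [-0.5045084  -0.51719528 -0.06593653] [-1.01485954e-01 -2.33854663e-01  2.21676275e+00  3.37240408e-06
  1.16104655e+00 -1.58031561e+00] [174.73062221  84.73061875] [-0.05 -0.    2.55]
lid corners predicted [[214.0, 211.6], [289.5, 220.4], [220.3, 160.3], [295.5, 169.2]]
x [84, 88, 87, 133, 148, 147, 146, 105, 77, 65, 66, 123, 228, 125, 128, 128, 129, 130, 122, 127, 126, 125, 123, 123, 123, 125, 125, 124, 124, 125, 126, 125, 126, 125, 125, 123, 123, 123, 125, 123, 124, 124, 125, 131, 127, 128, 127, 126, 139, 208, 93, 93, 94, 93, 93, 93, 91, 94, 93, 93, 93]
y [67, 67, 67, 67, 67, 68, 46, 36, 213, 156, 128, 128, 128, 128, 127, 112, 123, 123, 126, 129, 129, 128, 130, 129, 128, 129, 128, 128, 128, 115, 123, 126, 128, 128, 129, 130, 128, 126, 127, 128, 126, 125, 127, 115, 123, 125, 126, 125, 124, 126, 124, 134, 208, 99, 89, 89, 88, 90, 90, 91, 91]
```

The lid outline in the top view matches the shut lid. I'll descend on the robot side of the T-bar.

Call:
{"op": "arm_command", "data": {"steps": [0,0,0,0.6,0,0,0,0,0.7,0,0,0,0,0.6,0,0,0,0,0.4,0,0,0,0,0.25,0,0,0,0,0,0,0,0,0,0,0]}}

```text
time: 21.33
eef_pos: [0.4218, 0.0585, 0.1115]
tcp_rot: [0.046, 0.999, -0.0, 0.0]
contact_force: [0.2, 0.1, 0.7]
opening: 0.001
finger_force: 0.0
```

Call:
{"op": "arm_command", "data": {"steps": [0,-0.25,0,0,0,0,-0.25,0,0,0,0,-0.25,0,0,0,0,-0.25,0,0,0,0,0,0,0,0]}}

```text
time: 21.75
eef_pos: [0.4481, 0.056, 0.1118]
tcp_rot: [0.046, 0.999, -0.0, 0.001]
contact_force: [-0.5, 0.8, -0.5]
opening: -0.002
finger_force: 0.0
```

```bash
python3 - <<'E'
from h import *
s=ctrl.get_state();print(s['time'],case(s['eef_pos']),s['contact_force'],ncase([-.105,.018,.11]))
E
```

```text
21.75 [-0.13    0.0179  0.1118] [-0.52451831  0.79360067 -0.53790354] [-1.    0.    0.07]
```

Call:
{"op": "arm_command", "data": {"steps": [0,-0.25,0,0,0,0,-0.25,0,0,0,0,-0.25,0,0,0,0,-0.25,0,0,0,0,-0.1,0,0,0,0,0,0,0,0,0,0,0,0,0,0,0,0,0,0]}}

```text
time: 22.42
eef_pos: [0.4734, 0.0538, 0.1109]
tcp_rot: [0.046, 0.999, 0.0, -0.0]
contact_force: [0.3, 0.1, 0.9]
opening: 0.002
finger_force: 0.0
```

Call:
{"op": "arm_command", "data": {"steps": [0,0.3,0,0,0,0,0.5,0,0,0,0,0.6,0,0,0,0,0.6,0,0,0,0,0,0,0,0,0,0,0,0,0]}}

```text
time: 22.92
eef_pos: [0.4232, 0.0585, 0.111]
tcp_rot: [0.046, 0.999, -0.0, 0.0]
contact_force: [0.5, 0.5, -0.2]
opening: -0.002
finger_force: 0.0
```

```bash
python3 - <<'E'
from h import *
s=ctrl.get_state();print(s['time'],case(s['eef_pos']),s['contact_force'])
for n in ("wrist","side"):
    im=ctrl.read_camera(n);m=ctrl.camera_model(n);cv2.imwrite(f"pics/{n}3.png",im[:,:,::-1]);np.save(n+"3.npy",m,allow_pickle=True)
    old=cv2.imread("pics/side0.png")[:,:,::-1] if n=="side" else None
    # rows along case x at several y, z=.12
    for y in (0,.006,-.01,-.0175,-.021,-.03):
        q=[O+x*EX+y*EY+np.array([0,0,.12]) for x in np.arange(-.15,-.066,.003)]
        px=pix(m,q).astype(np.float32);c=cv2.remap(im,px[:,0],px[:,1],1)[:,0]
        print(n,y,px[0].round(),px[-1].round(),[tuple(int(v) for v in k) for k in c] if y in(0,) else c.mean(1).astype(int).tolist())
E
```

```text
22.9167 [-0.155   0.0182  0.111 ] [ 0.49545916  0.4520862  -0.20319239]
wrist 0 [231. 299.] [237. 430.] [(122, 121, 118), (130, 131, 127), (177, 62, 58), (244, 50, 38), (75, 53, 53), (49, 52, 53), (49, 53, 53), (49, 52, 54), (50, 52, 53), (48, 50, 52), (47, 49, 51), (49, 52, 53), (49, 52, 53), (50, 52, 53), (50, 52, 54), (53, 55, 57), (48, 51, 53), (49, 52, 53), (49, 52, 53), (48, 51, 52), (49, 53, 54), (49, 52, 53), (49, 52, 53), (49, 52, 53), (49, 52, 53), (0, 0, 0), (0, 0, 0), (0, 0, 0)]
wrist 0.006 [244. 299.] [248. 430.] [52, 51, 52, 51, 63, 51, 52, 50, 51, 50, 47, 51, 51, 51, 51, 51, 50, 51, 51, 50, 51, 50, 47, 45, 43, 0, 0, 0]
wrist -0.01 [209. 299.] [218. 430.] [131, 172, 122, 102, 96, 164, 50, 49, 50, 51, 58, 54, 51, 51, 51, 51, 51, 51, 51, 51, 51, 50, 50, 50, 51, 0, 0, 0]
wrist -0.0175 [193. 299.] [204. 430.] [134, 174, 110, 86, 51, 51, 53, 51, 51, 54, 55, 68, 69, 68, 68, 69, 69, 67, 55, 50, 51, 51, 51, 52, 51, 0, 0, 0]
wrist -0.021 [185. 299.] [198. 430.] [136, 174, 109, 86, 57, 51, 60, 52, 51, 51, 54, 55, 74, 74, 74, 73, 73, 68, 70, 51, 55, 54, 51, 51, 51, 0, 0, 0]
wrist 
[... 835 characters left out ...]
0.01 [247. 187.] [276. 188.] [117, 120, 123, 126, 121, 124, 123, 124, 135, 138, 134, 132, 132, 130, 129, 130, 130, 132, 132, 136, 145, 148, 157, 183, 224, 227, 195, 165]
side -0.0175 [246. 189.] [275. 190.] [115, 120, 124, 126, 127, 127, 124, 124, 137, 140, 131, 128, 126, 130, 137, 138, 135, 132, 132, 148, 167, 179, 167, 171, 219, 225, 192, 164]
side -0.021 [246. 190.] [275. 190.] [113, 118, 122, 124, 125, 122, 121, 125, 135, 140, 129, 124, 125, 127, 139, 147, 140, 131, 130, 148, 173, 191, 173, 172, 222, 229, 194, 163]
side -0.03 [246. 192.] [275. 193.] [104, 108, 113, 116, 119, 119, 122, 126, 134, 136, 131, 125, 122, 126, 146, 162, 161, 143, 135, 148, 162, 173, 179, 194, 230, 239, 203, 160]
```

The T-bar has left its old place at the lever and now shows by the skirt (case x about -0.087). Next I press the lever along its arc.

Call:
{"op": "arm_command", "data": {"steps": [0,0,-0.2,-0.6,0,0,0,-0.52,0,0,0,-0.5,0,0,0,0,-0.5,0,0,0,0,0,0,0.3,0,0,0,0,0.3,0,0,0,0,0,0]}}

```text
time: 23.6
eef_pos: [0.4454, 0.0384, 0.1086]
tcp_rot: [0.046, 0.999, 0.0, -0.002]
contact_force: [-0.7, 0.4, -0.4]
opening: -0.001
finger_force: 0.0
```

Call:
{"op": "arm_command", "data": {"steps": [0,0.04,0,0.15,0,0,0.04,0,0.15,0,0,0.05,0,0.15,0,0,0.05,0,0.15,0,0,0.05,0,0.15,0,0,0.06,0,0.15,0,0,0,0,0,0]}}

```text
time: 24.18
eef_pos: [0.4392, 0.0389, 0.0876]
tcp_rot: [0.046, 0.999, 0.0, -0.0]
contact_force: [-0.6, -0.6, -0.6]
opening: -0.004
finger_force: 0.0
```

```bash
python3 - <<'E'
from h import *
s=ctrl.get_state();print(s['time'],case(s['eef_pos']),s['contact_force'],s['wrist_torque'])
for n in ("top","side"):
    im=ctrl.read_camera(n);m=ctrl.camera_model(n);h=cv2.cvtColor(im,cv2.COLOR_RGB2HSV)
    r=cv2.inRange(h,(0,170,100),(6,255,255))|cv2.inRange(h,(174,170,100),(179,255,255))
    u,v=pix(m,O-.13*EX+np.array([0,0,.08]))[0].astype(int);w=r[v-20:v+20,u-20:u+20];print(n,(u,v),cv2.boundingRect(w),w.sum()//255)
E
```

```text
24.1833 [-1.374e-01  1.000e-04  8.760e-02] [-0.60416906 -0.62719066 -0.55895949] [-0.01326045 -0.02281192  0.00789272]
top (np.int64(250), np.int64(234)) (36, 39, 1, 1) 1
side (np.int64(255), np.int64(195)) (21, 20, 2, 4) 4
```

Call:
{"op": "arm_command", "data": {"steps": [0,0.05,0,0.15,0,0,0.05,0,0.15,0,0,0.04,0,0.15,0,0,0.04,0,0.15,0,0,0.02,0,0.15,0,0,0,0,0.15,0,0,0,0,0,0]}}

```text
time: 24.87
eef_pos: [0.4345, 0.0393, 0.0652]
tcp_rot: [0.046, 0.999, 0.0, -0.0]
contact_force: [-0.5, -0.3, 0.7]
opening: -0.003
finger_force: 0.2
```

Call:
{"op": "arm_command", "data": {"steps": [0,0,0,0.12,0,0,0,0,0.12,0,0,0,0,0.12,0,0,0,0,0.12,0,0,0,0,0,0]}}

```text
time: 25.28
eef_pos: [0.4355, 0.0392, 0.0538]
tcp_rot: [0.046, 0.999, -0.0, 0.001]
contact_force: [0.3, -0.6, 0.8]
opening: 0.001
finger_force: 0.3
```

```bash
python3 - <<'E'
from h import *
s=ctrl.get_state();print(s['time'],case(s['eef_pos']),s['contact_force'],ncase([-.138,0,.033]))
E
```

```text
25.2833 [-0.141   0.      0.0538] [ 0.32983164 -0.62887911  0.82774808] [-0.12 -0.    0.83]
```

```bash
python3 - <<'E'
from h import *
im=ctrl.read_camera("side");m=ctrl.camera_model("side");cv2.imwrite("pics/side4.png",im[:,:,::-1])
h=cv2.cvtColor(im,cv2.COLOR_RGB2HSV)
r=cv2.inRange(h,(0,120,90),(8,255,255))|cv2.inRange(h,(172,120,90),(179,255,255))
k,l,st,ce=cv2.connectedComponentsWithStats(r[150:240,225:300])
print([(st[i].tolist(),(ce[i]+[225,150]).round(1).tolist()) for i in range(1,k) if st[i,4]>2])
for nm,p in (("tip",(-.141,0,.05)),("tipL",(-.141,.02,.05)),("tipR",(-.141,-.02,.05)),("keeper",(-.081,0,.115)),("kR",(-.081,-.023,.115)),("kL",(-.081,.023,.115))):
    print(nm,pix(m,O+p[0]*EX+p[1]*EY+np.array([0,0,p[2]]))[0].round(1))
g=cv2.cvtColor(im,cv2.COLOR_RGB2GRAY);print(g[172:206:2,240:284])
E
```

```text
[([27, 47, 7, 11, 44], [255.5, 202.8]), ([0, 73, 12, 17, 69], [230.0, 230.1]), ([17, 78, 8, 12, 35], [245.9, 233.7])]
tip [251.9 202.8]
tipL [252.5 198.1]
tipR [251.3 207.6]
keeper [271.6 186.6]
kR [271.1 192.2]
kL [272.1 181.3]
[[ 66  66  65  65  68  67  68  69  67  68  67  65  67  65  66  62  64  75
   89 102 119 129 130 130 131 130 134 136 136 133 128 130 135 172 227 240
  211 167 167 168 170 172 170 169]
 [ 86  79  66  66  68  66  69  67  65  64  67  68  65  70  70  69  87 111
  123 127 130 131 132 128 129 129 131 129 131 129 126 129 132 187 234 235
  202 173 170 171 171 172 171 175]
 [115  99  83  71  63  65  66  68  69  65  67  65  70  67  73  75  98 123
  131 129 130 130 125 125 128 127 126 127 132 129 125 129 135 192 236 230
  194 178 169 174 171 173 176 175]
 [134 108  87  73  66  67  69  68  69  65  68  63  69  73  76  80  99 123
  130 129 131 132 132 133 130 131 128 133 129 128 123 122 135 200 234 216
  181 172 173 173 173 171 173 171]
 [184 133  86  62  68  79  83  90  88  86  76  65  66  67  72  76  95 122
  128 131 132 133 132 131 133 132 130 133 131 132 131 130 151 212
[... 1540 characters left out ...]
2  99  79  66  69  79 100 128 129 132 132
  141 171 204 216 217 220 219 208 178 151 146 138 148 205 238 228 190 172
  172 168 176 177 169 168 169 169]
 [116 113 113 114 117 121 119 122 111  81  69  64  74 103 129 137 132 131
  148 178 208 218 218 217 217 209 181 139 121 116 143 211 237 215 178 172
  173 171 173 176 166 154 153 146]
 [119 115 121 123 121 124 125 124 120 101  86  82  88 111 134 137 133 135
  159 193 212 216 217 216 212 192 152 125 111 112 162 229 242 217 176 170
  174 173 173 173 170 168 166 157]
 [118 119 124 124 126 121 118 120 113 115 115 113 108 106 118 128 131 140
  170 206 216 216 213 214 211 191 174 175 173 165 198 239 245 216 173 170
  175 175 172 175 170 177 175 175]]
```

Call:
{"op": "arm_command", "data": {"steps": [0,0,0,-0.5,0,0,0,0,-1,0,0,0,0,-1,0,0,0,0,-1,0,0,0,0,-1,0,0,0,0,-0.7,0,0,0,0,0,0,0,0,0,0,0]}}

```text
time: 26.0
eef_pos: [0.4354, 0.0392, 0.1847]
tcp_rot: [0.046, 0.999, -0.0, 0.001]
contact_force: [-0.2, -0.7, -1.3]
opening: -0.0
finger_force: 0.0
```

```bash
cat > strap.py <<'E'
from h import *
s=ctrl.get_state();print(s['time'],case(s['eef_pos']),s['contact_force'])
m=ctrl.camera_model("wrist");im=ctrl.read_camera("wrist");cv2.imwrite("pics/ws.png",im[:,:,::-1]);np.save("ws.npy",m,allow_pickle=True)
g=cv2.cvtColor(im,cv2.COLOR_RGB2GRAY)
print("x=-.083 plane, columns y=+36..-36 step 3mm")
for z in np.arange(.136,.05,-.003):
    ys=np.arange(.036,-.037,-.003);px=pix(m,[O-.083*EX+y*EY+np.array([0,0,z]) for y in ys]).astype(np.float32)
    print(f"{z*1e3:4.0f}",' '.join(f"{v:3d}" for v in cv2.remap(g,px[:,0],px[:,1],1).ravel()))
E
python3 strap.py
```

```text
26.0 [-0.1411  0.      0.1847] [-0.2306172  -0.65732306 -1.25770574]
x=-.083 plane, columns y=+36..-36 step 3mm
 136 158 158 150  51  51  52  61  62  53  51  50  68  71  55  52  52  55  61  61  52  52 102 165 165 165
 133 104 104 103  53  51  52  51  52  52  51  62  88  70 146  51  51  52  52  53  51  52  87 116 117 118
 130  94  96  95  65  52  52  51  52  51  51 117  96  71 198  54  52  52  52  52  52  52  90  95  95  95
 127  94  94  96  86  52  52  51  51  51  75 191  95  70 208 124  53  51  52  52  52  62  94  93  95  96
 124  97  97  97  93  51  52  52  52 101 174 195  87  68 199 191 132  68  51  52  51  65  95  94  94  94
 121 165 164 163 146  51  51  51  58 152 156 156  64  50 146 157 155 116  52  52  52  81 134 139 134 134
 118 215 214 214 176  51  52  52  58 150 150 150  61  46 137 150 149 120  51  51  52 104 192 215 215 215
 115 179 179 179 151  51  52  51  57 150 150 150  66  46 137 149 149 121  51  52  51  87 158 182 183 183
 112 171 171 171 101  51  51  52  59 150 150 150  65  46 136 150 150 118  51  53  52  65 121 171 171 171
 109 190 190 189 101  51  51  52  61 150 15
[... 1356 characters left out ...]
02 150 150 150  65  47 134 150 150 187 162 150 149 179 150 114  96  95
  67  94  94 113 160 183 151 151 208 151 150 150  67  47 132 150 150 186 160 150 148 180 153 113  96  96
  64  93  94 112 174 176 153 154 205 151 150 150  72  47 132 150 149 186 160 154 147 207 158 113  96  96
  61  93  94 101 179 159 175 166 192 151 150 149  72  50 132 149 149 185 154 190 150 211 151 109  96  96
  58  94  95  88 198 148 212 174 159 136 162 161 123 116 150 162 159 162 139 225 162 186 146  94  95  95
  55  95  95  88 220 138 226 168 125 109 191 195 195 196 196 197 191 131 112 227 168 141 144  88  94  95
  52  95  95  94 226 118 237 153 114  98 190 200 210 211 209 211 204 122  99 201 168 111 151  91  95  94
```

Call:
{"op": "arm_command", "data": {"steps": [0,0,0.8,0,0,0,0.2,0.8,0,0,0,0.4,0.8,0,0,0,0,0.4,0,0,0,0,0,0,0,0,0,0,0,0]}}

```text
time: 26.55
eef_pos: [0.426, 0.1103, 0.1829]
tcp_rot: [0.045, 0.999, -0.0, -0.001]
contact_force: [-0.3, -0.6, -0.6]
opening: 0.001
finger_force: 0.0
```

```bash
python3 strap.py
```

```text
26.55 [-0.157   0.07    0.1829] [-0.31903466 -0.62353457 -0.61553137]
x=-.083 plane, columns y=+36..-36 step 3mm
 136  45  46  44  43  47  45  45  45  45  45  45  44  45  45  45  45  56 130 144 144 145 145 145 145 146
 133  46  45  45  41  47  45  45  45  44  46  46  45  45  45  45  46  73  96  98  97  99  99 101 102 103
 130  45  45  45  40  46  45  45  46  46  45  45  45  45  46  46  65  83  84  84  82  82  82  83  84  84
 127  45  45  45  40  45  45  45  51  54  47  46  45  45  45  63  87  87  87  86  83  83  82  82  83  84
 124  45  45  45  44  45  45  43  49  49  51  45  45  45  82 154 156 154 153 148  83  82  82  81  83  84
 121  45  52  75 100  45  45  42  45  46  45  45  45  64 203 219 213 205 205 205 128 103 102 100 100 100
 118  75 142 156 166  52  45  44  46  44  45  45  52 117 169 172 173 176 178 179 175 169 189 188 188 187
 115 146 156 143 141 115  52  44  44  45  45  52 115 152 153 152 131 171 182 175 144 143 155 157 157 158
 112 150 150  98  92 144 191 102  71  57  84 129 170 169 168 164 141 169 222 221 218 116 149 149 149 149
 109 160 157 100  80 139 211 185 176 139 1
[... 1357 characters left out ...]
32 136 191 142 174 179 182 180 179 175 147 186 103 145 108  84  82  82
  67  83 100 133 114 209 132 133 132 132 193 143 182 180 181 181 178 176 144 195 105 124 134  84  84  83
  64  83 100 130 117 216 133 158 133 125 183 129 184 180 180 182 177 177 145 189 112 114 207  84  84  83
  61  83  87 102 121 204 139 209 146 124 133 110 179 177 180 182 178 178 161 138 118 107 215 101  83  83
  58  83  80  71 115 192 152 197 168 118 103  91 169 177 184 186 182 184 177 108  99 113 166 138  83  83
  55  82  86  78 111 164 173 156 196  98 102  90 156 165 184 190 189 189 184 116  95 133 105 149  85  82
  52  83  84  83  88 132 186 124 218  91 101  91 152 166 168 187 191 189 185 129  96 132  94 124 102  82
```

```bash
cat > lev.py <<'E'
from h import *
def mask(im):
    h=cv2.cvtColor(im,cv2.COLOR_RGB2HSV)
    return cv2.inRange(h,(0,120,80),(8,255,255))|cv2.inRange(h,(172,120,80),(179,255,255))
def tip(f,y):
    x=-.019*np.cos(f)-.046*np.sin(f);z=.019*np.sin(f)-.046*np.cos(f)
    return O+(-.091+x)*EX+y*EY+np.array([0,0,.062+z])
def blobs(n,im,m):
    k,l,st,ce=cv2.connectedComponentsWithStats(mask(im))
    print(n,[st[i].tolist() for i in range(1,k) if st[i,4]>15])
    for f in (1.98,1.6,1.3,1.0,.8,.48,.2,0): print(f,pix(m,[tip(f,.02),tip(f,-.02)]).round(0).tolist())
if __name__=="__main__":
    blobs("wrist",cv2.imread("pics/ws.png")[:,:,::-1],np.load("ws.npy",allow_pickle=True).item())
E
python3 lev.py
```

```text
wrist [[5, 119, 147, 46, 1707], [4, 133, 135, 72, 1852], [158, 229, 54, 25, 1261]]
1.98 [[204.0, 260.0], [150.0, 260.0]]
1.6 [[207.0, 238.0], [156.0, 238.0]]
1.3 [[210.0, 227.0], [161.0, 227.0]]
1.0 [[213.0, 221.0], [166.0, 221.0]]
0.8 [[215.0, 220.0], [170.0, 220.0]]
0.48 [[218.0, 224.0], [175.0, 224.0]]
0.2 [[220.0, 230.0], [178.0, 230.0]]
0 [[221.0, 237.0], [180.0, 237.0]]
```

The lever is back at about 1.4 rad, where the strap just goes slack, which suggests the T-bar is hooked and pulling. I'll press again and go through.

Call:
{"op": "arm_command", "data": {"steps": [0,-0.2,-0.9,0,0,0,-0.2,-0.9,0,0,0,-0.2,-1,0,0,0,0,0,0.9,0,0,0,0,1,0,0,0,0,1,0,0,0,0,0.8,0,0,0,0,0.2,0]}}

```text
time: 27.27
eef_pos: [0.4323, 0.0385, 0.0829]
tcp_rot: [0.047, 0.999, 0.0, -0.004]
contact_force: [-1.2, 0.3, -0.4]
opening: 0.001
finger_force: 0.0
```

Call:
{"op": "arm_command", "data": {"steps": [0,0,0,0.2,0,0,0,0,0.2,0,0,0,0,0.2,0,0,0,0,0.2,0,0,0,0,0.2,0,0,0,0,0.2,0,0,0,0,0,0]}}

```text
time: 27.85
eef_pos: [0.4354, 0.0392, 0.0562]
tcp_rot: [0.046, 0.999, -0.0, 0.001]
contact_force: [-0.0, -0.2, 0.9]
opening: 0.001
finger_force: 0.3
```

```bash
python3 - <<'E'
from lev import *
s=ctrl.get_state();print(s['time'],case(s['eef_pos']),s['contact_force'],ncase([-.140,0,.045]))
im=ctrl.read_camera("side");m=ctrl.camera_model("side")
g=cv2.cvtColor(im,cv2.COLOR_RGB2GRAY);print(g[176:198:2,262:280])
k,l,st,ce=cv2.connectedComponentsWithStats(mask(im)[180:225,240:275]);print(st[1:]+[240,180,0,0,0])
for f in (1.4,1.2,1.,.8,.6):print(f,pix(m,[tip(f,.02),tip(f,-.02)]).round(1).tolist())
E
```

```text
27.85 [-0.1411  0.      0.0562] [-0.02580517 -0.23483916  0.85311521] [-0.05 -0.    0.45]
[[129 126 127 128 128 127 127 128 127 125 137 194 235 229 194 171 172 172]
 [134 133 131 132 130 129 129 128 124 122 138 199 233 216 180 170 173 169]
 [133 133 132 133 133 129 129 130 131 126 151 216 237 213 175 170 174 173]
 [127 128 129 129 127 128 134 160 182 168 184 231 241 217 176 172 171 175]
 [127 129 130 129 130 129 135 156 183 197 218 240 239 206 173 173 172 167]
 [132 129 134 137 135 130 132 133 141 172 221 241 233 198 170 169 171 170]
 [131 135 136 136 137 131 133 134 133 158 217 237 224 186 174 174 170 174]
 [129 131 135 138 136 135 159 177 166 172 221 238 214 177 173 171 173 176]
 [124 126 128 130 125 129 151 182 194 207 235 243 215 175 171 171 170 172]
 [128 129 135 130 120 120 128 147 168 207 239 241 210 174 169 173 173 176]
 [195 193 194 180 147 132 141 148 151 201 239 234 200 173 171 173 174 174]]
[[252 197   7  10  43]]
1.4 [[252.5, 192.4], [251.2, 201.9]]
1.2 [[252.3, 194.9], [251.0, 204.4]]
1.0 [[252.8, 197.3], [251.5, 206.8]]
0.8 [[253.9, 199.7], [252.7, 209.2]]
0.6 [[255.6, 201.9], [254.4, 211.4]]
```

Call:
{"op": "arm_command", "data": {"steps": [0,-0.01,0,0.12,0,0,-0.02,0,0.12,0,0,-0.02,0,0.12,0,0,-0.02,0,0.1,0,0,0,0,0,0]}}

```text
time: 28.32
eef_pos: [0.4367, 0.0391, 0.0446]
tcp_rot: [0.046, 0.999, 0.0, -0.0]
contact_force: [0.7, -0.6, 1.3]
opening: 0.0
finger_force: 0.3
```

```bash
python3 - <<'E'
from lev import *
s=ctrl.get_state();print(s['time'],case(s['eef_pos']),s['contact_force'],ncase([-.138,0,.033]))
im=ctrl.read_camera("side");g=cv2.cvtColor(im,cv2.COLOR_RGB2GRAY);print(g[180:196:2,264:280])
E
```

```text
28.3167 [-1.398e-01  1.000e-04  4.460e-02] [ 0.67272639 -0.63445554  1.30247005] [-0.07 -0.    0.47]
[[130 133 132 133 131 131 128 129 149 215 237 211 178 172 175 173]
 [127 132 127 127 135 162 180 169 185 234 241 215 170 169 175 173]
 [130 129 130 131 134 156 185 199 219 241 240 209 172 171 170 171]
 [134 134 134 134 130 136 143 172 222 240 233 197 172 172 175 174]
 [134 138 133 132 133 135 133 160 218 239 223 185 174 172 175 177]
 [134 136 132 136 160 183 166 169 221 239 215 177 174 173 176 171]
 [127 124 125 127 151 183 188 197 234 243 215 174 173 170 172 171]
 [129 126 125 123 127 148 169 204 239 241 209 172 172 173 174 174]]
```

```bash
python3 - <<'E'
from lev import *
g=cv2.imread("pics/side3.png",0);print(g[176:198:2,264:280])
m=ctrl.camera_model("side")
for p in ((-.081,.112),(-.078,.120),(-.087,.115)):
    print(p,pix(m,[O+p[0]*EX+y*EY+np.array([0,0,p[1]]) for y in (.023,0,-.023)]).round(1).tolist())
E
```

```text
[[126 124 123 127 124 125 124 119 136 193 233 227 192 171 168 169]
 [128 129 128 126 128 123 122 115 138 196 231 214 179 169 168 168]
 [132 130 128 129 129 130 128 129 154 220 236 211 172 169 170 172]
 [123 125 127 124 132 158 181 173 189 232 240 210 172 166 171 171]
 [127 130 130 128 134 153 188 208 223 238 238 205 165 165 170 169]
 [132 132 131 128 128 136 152 188 227 240 231 193 167 167 168 170]
 [131 135 135 140 150 152 156 166 218 236 219 184 169 173 171 171]
 [135 130 133 154 176 192 171 165 218 235 209 177 173 172 171 172]
 [149 130 136 157 172 187 181 191 229 239 215 170 171 169 170 170]
 [163 151 158 154 149 157 170 209 238 239 208 171 167 169 168 170]
 [166 148 145 139 131 123 139 199 237 233 197 168 170 171 174 174]]
(-0.081, 0.112) [[272.1, 182.0], [271.6, 187.4], [271.1, 193.0]]
(-0.078, 0.12) [[273.1, 179.9], [272.6, 185.3], [272.1, 190.9]]
(-0.087, 0.115) [[270.0, 181.2], [269.5, 186.6], [268.9, 192.1]]
```

Call:
{"op": "arm_command", "data": {"steps": [0,-0.01,0,0.12,0,0,-0.02,0,0.12,0,0,-0.02,0,0.12,0,0,-0.02,0,0.12,0,0,-0.06,0,0.1,0,0,-0.08,0,0.1,0,0,-0.05,0,0.1,0,0,0,0,0,0]}}

```text
time: 29.03
eef_pos: [0.4426, 0.0386, 0.0247]
tcp_rot: [0.046, 0.999, 0.0, -0.001]
contact_force: [-0.1, 1.2, -0.3]
opening: 0.004
finger_force: 0.0
```

```bash
python3 - <<'E'
from lev import *
s=ctrl.get_state();print(s['time'],case(s['eef_pos']),s['contact_force'])
im=ctrl.read_camera("side");m=ctrl.camera_model("side")
k,l,st,ce=cv2.connectedComponentsWithStats(mask(im)[180:235,240:285]);print([(s+[240,180,0,0,0]).tolist() for s in st[1:] if s[4]>3])
for f in (1.,.48,.3,.15,0):print(f,pix(m,[tip(f,.02),tip(f,-.02)]).round(1).tolist())
E
```

```text
29.0333 [-1.339e-01  1.000e-04  2.470e-02] [-0.09313695  1.21282682 -0.27352185]
[[262, 207, 3, 9, 16], [245, 228, 5, 7, 20]]
1.0 [[252.8, 197.3], [251.5, 206.8]]
0.48 [[256.9, 203.0], [255.7, 212.5]]
0.3 [[259.1, 204.6], [258.0, 214.1]]
0.15 [[261.2, 205.6], [260.2, 215.1]]
0 [[263.5, 206.5], [262.5, 216.0]]
```

The red tip is now where φ = 0 predicts (262–264, 207–216), so the lever has snapped shut. I'll withdraw and verify the T-bar.

Call:
{"op": "arm_command", "data": {"steps": [0,0.3,0,0,0,0,0.2,0,-0.3,0,0,0,0,-0.8,0,0,0,0,-1,0,0,0,0.5,-1,0,0,0,0.8,-1,0,0,0,0.8,-1,0,0,0,0.8,-1,0]}}

```text
time: 29.75
eef_pos: [0.4365, 0.1125, 0.1793]
tcp_rot: [0.046, 0.999, 0.0, -0.0]
contact_force: [0.1, 0.9, -0.2]
opening: -0.001
finger_force: 0.0
```

Call:
{"op": "arm_command", "data": {"steps": [0,0,0.5,0,0,0,0,0,0,0,0,0,0,0,0]}}

```text
time: 30.0
eef_pos: [0.4377, 0.1245, 0.1778]
tcp_rot: [0.045, 0.999, -0.0, -0.0]
contact_force: [0.3, 0.1, -0.0]
opening: 0.0
finger_force: 0.0
```

```bash
python3 strap.py; python3 -c "
from lev import *
im=ctrl.read_camera('side');k,l,st,ce=cv2.connectedComponentsWithStats(mask(im)[180:235,240:285]);print([(s+[240,180,0,0,0]).tolist() for s in st[1:] if s[4]>3])"
```

```text
30.0 [-0.1466  0.0852  0.1778] [ 0.26818893  0.11313308 -0.01600022]
x=-.083 plane, columns y=+36..-36 step 3mm
 136  42  48  46  41  41  41  41  48 119 131 131 131 131 131 132 131 132 132 133 133 133 133 134 133 133
 133  41  46  47  43  42  40  42  69  87  88  88  89  90  90  92  92  92  92  94  94  94  95  94  95  95
 130  39  41  41  42  41  42  60  75  75  75  76  76  75  76  76  76  76  77  75  76  76  75  76  76  76
 127  40  42  41  41  40  53  74  76  76  75  76  76  77  76  76  76  75  76  76  76  75  75  76  76  76
 124  41  40  40  42  91 121 121 118 107 104 102 102 102 101  98  96  95  97  88  75  75  75  75  75  77
 121  84  62  74  91 199 216 213 212 210 209 205 201 195 188 183 182 181 177 170  98  93  91  91  91  89
 118 174 160 148 152 174 188 190 192 194 195 197 196 197 198 199 200 200 199 198 176 159 171 170 169 169
 115 143 143 125 129 132 135 138 136 126 129 131 133 133 136 137 137 143 146 147 145 133 146 146 147 148
 112 138 137  82 101 129 207 201 200 137 121 122 124 124 124 121 128 143 183 192 185 128 137 137 136 137
 109 146 141  77  80 129 201 197 203 187 12
[... 1401 characters left out ...]
6  88 139  90  76  76  75
  67  75 107 121  96 194 121 145  81  74  93 126 125 125 127 126 123  78  71 120  91 108 121  77  76  76
  64  76 103 119  99 198 126 191  87  75  89 127 126 124 127 127 126  79  69 116 135  94 191  78  77  76
  61  76  86  97 107 177 141 191 110  74  84 127 126 124 128 126 125  79  68 102 208  88 189 117  77  74
  58  75  73  68 113 161 173 144 164  67  80 125 124 123 126 125 125  81  69  92 211 124 137 189  76  75
  55  75  84  70 106 143 194  95 202  69  83 110 111 110 112 111 111  89  79  84 161 195 103 198  94  76
  52  76  78  76  84 113 196  95 214  83 100 103 102 103 102 102 102 101  98  98 110 215  95 167 169  75
[[262, 207, 3, 9, 15], [244, 228, 6, 7, 25]]
```

```bash
python3 -c "
from plant import ctrl
print(ctrl.sign_off())"
```

```text
the job is handed in; nothing more can be done
None
```

I handed the job in at about 30 s. Both rings are stacked on the bed, about 3 mm off its centre, the lid is shut and the lever is snapped over. The last camera checks, read as pixel values, place the T-bar behind the keeper horns. The caliper and the micrometer were not touched.

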